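Refit the wheel stack of the glass edge grinder and lock its hatch

ROBOT

A 6-joint arm with a two-finger parallel gripper is mounted at the origin on a cart in front of the work surface, level with it; the furniture and walls round the work are solid. World frame = base frame: x ahead of the robot, y to its left, z up, the work surface at z = 0. Lengths are in m, angles in degrees, forces in N, time in s.
With the tool pointing down it reaches from about 0.375 to 0.975 m from the base axis. Payload 3.8 kg.
Tool frame: the origin (TCP) lies midway between the tips of the shut fingers; the grasp point (between the pads) lies 19 mm behind it (hold_point_z is the distance from the TCP to the grasp point, in m); x points along the fingers, y is the direction in which the jaws open and shut, and the axes are right-handed (so a half turn about x gives the same grasp; the last joint's range is limited). The gripper opens to 88 mm and grips with 3 to 60 N. Pads are 18 mm wide; open, the fingers measure 123 mm over their backs; the gripper's body (75 mm by 187 mm) begins 45 mm behind the grasp point.
Start: joints at [-66.916, 15.12, 91.902, -0, 72.978, -2.114], TCP at [0.287, -0.611, 0.239] pointing down, gripper open.
Joint ranges: [-150.88, 150.88], [-54.13, 125.18], [17.81, 147.31], [-75.09, 255.09], [0, 152.58], [-146.25, 146.25]. Speed limits (degrees/s): [147.25, 147.25, 180, 180, 180, 180].

INTERFACE

Orientations are given as a 3x3 rotation matrix whose columns are the frame's x, y, z axes.
In Python, from plant import move_pose, servo_line, goto_joints, grip, pause, inverse_kinematics, state, snapshot, IKError, sign_off, hold_point_z gives the robot as it stands. Calls block until the motion is done:
- move_pose(position, orientation): joint-space move of the TCP to a pose.
- servo_line(position, vel=0.15, frame=None, until_force=None): straight line of the TCP; frame=None keeps the orientation; vel is the mean speed in m/s. With until_force (N) it stops when the force on the tool has changed by that much, and returns True; else False.
- goto_joints(angles): joint-space move.
- grip(opening): finger opening in m; the grip force is fixed at half the most; returns when the fingers have stopped.
- pause(seconds).
- inverse_kinematics(position, orientation): joint angles nearest the present ones, or None.
- state(): the state.
- snapshot(name): name is "scene" or "side" or "wrist"; returns a dict with "image" (480x640x3 uint8, red, green, blue), "depth" (480x640 float32, m along the optical axis (not along the pixel's ray), 0 where there is no reading), "fx", "fy", "cx", "cy" (pixels), "pose" (4x4, takes a point from camera to world coordinates). Camera axes: x right, y down, z forward; pixel columns grow to the right and rows downward; lengths in m; the calibration is good to about 2 mm. A picture is of the moment at which its call begins.
A pose or a line that the arm cannot do raises IKError and nothing moves.
- sign_off(): hands the job in, once; it reports no verdict.
The state is a dict: "t": time; "q": joint angles; "dq": joint speeds; "effort": joint torques, N m; "position": TCP position; "ee_rot": TCP orientation; "force": force on the tool from outside, world axes, zero at the start; "torque": the same for the moment, N m; "finger_gap": finger opening in m.
Only numpy, scipy, OpenCV 4.12 (cv2) and the standard library are available. Lean on these libraries where they do the work, as an engineer would, in place of code of your own. Each camera call takes 0.05 s, during which the arm holds its last target.

TASK

Refit the glass edge grinder: thread every grinding wheel that lies on the table onto the spindle, hub up, the largest at the bottom and each smaller one above it, and the plain clamp collar last on top, all seated without gaps, while the locking pin still holds the belt pulley. Only then pull the locking pin out of the pulley and park it upright, fully down, in its bush on the deck. Last, lay the hatch panel squarely into its opening, flat on the deck, turn its wing knob clockwise all the way so that the tongue locks under the deck, and let go.

Things in the scene. Friction and masses are not known exactly. Their poses are not given: they have to be found in the camera images.
- edger: Bench edge grinder for glass, the grey machine box with an aluminium deck: 160 (its x) x 276 (its y) x 65 mm high, fixed to the table. Origin at the centre of its underside; x points to its rear, y along its length to the spindle end, z up. The deck is 65 mm above the table, its plate 5 mm thick.
- spindle_seat (a point): Centre of the top of the spindle's shoulder (44 mm wide, 6 mm above the deck), where the lowest wheel rests. The fixed upright steel spindle rises 60 mm above this point: 16 mm in diameter, its last 8 mm tapering to 7 mm. Axes as the machine's.
- hatch_opening (a point): Centre of the rectangular hatch opening, level with the top of the deck: 70 mm in the machine's x by 110 mm in its y, over a hollow space with a belt pulley in it. It lies 140 mm from the spindle. Axes as the machine's.
- pin_park (a point): Centre of the mouth of the parking bush for the locking pin: a dark steel ring, 24 mm outside, 14 mm hole, standing 7 mm above the deck between opening and spindle, near the machine's front edge. The hole is 56 mm deep (a pin let go in it sinks until its foot is 56 mm below this point). Axes as the machine's.
- locking_pin: Steel rod 11 mm thick, tip tapered, with a round black knob on top, 26 mm in diameter, from 75 to 95 mm above the foot. Origin at the foot's tip, z up the rod. At the start it stands, a little loose, in a 14 mm hole in the belt pulley within the hatch opening, its foot 49 mm below the deck top; the hole's mouth is 31 mm above the foot. Lift 60 mm to clear the deck; to get over the parking bush its foot must be 72 mm above the table.
- hatch_top (a point): Centre of the underside of the hatch panel, 15 mm above its feet. Axes as the hatch's. When the hatch is fitted this point lies on hatch_opening.
- hatch: Loose hatch panel: aluminium plate 94 (x) x 134 (y) x 4 mm on four black round-ended feet 15 mm long, 11 mm thick, which fit inside the corners of the opening with 2 mm of play each way. Origin at the centre, level with the feet's ends; z up. On the table it stands on its feet. Half a turn round it fits as well. A wing knob sits in the middle; about 0.25 kg together.
- wing_knob (a joint): Angle of the hatch's wing knob: 0 = wing along the panel's y, growing clockwise seen from above, stop at 1.57 = wing across the panel. It stays where it is left; turning takes 0.05 N m. It carries a tongue 92 x 14 x 5 mm under the panel, parallel to the wing, top 7 mm below the panel's underside: at 0 it passes through the opening, across it lies under both long edges of the deck.
- knob_grip (a point): Point to grip on the black wing of the hatch's knob: on the knob's axis, 20 mm above the panel's top face (39 mm above the feet). The wing is a bar 12 mm (x of this point) x 56 mm (y) x 24 mm high, from 6 to 30 mm above the top face; below it a round hub 27 mm wide, 8 mm high. The axes turn with the knob.
- clamp_collar: Clamp collar: plain knurled steel ring without a disc, 48 mm outside, 20 mm bore, 14 mm tall. Origin at the centre of its underside, z up.
- wheel_92: Grinding wheel 92 mm in diameter, which may be absent: aluminium disc 6 mm thick with a dark rim, and a hub 40 mm in diameter standing up from it to 16 mm above the underside; 20 mm bore right through. Origin at the centre of its underside, z up along the bore, hub upwards. It is easily gripped across the hub above the disc. Only 2 or 3 of the four wheels (92, 80, 68, 56 mm, otherwise alike) are there.
- wheel_80: Grinding wheel 80 mm in diameter, which may be absent: aluminium disc 6 mm thick with a dark rim, and a hub 40 mm in diameter standing up from it to 16 mm above the underside; 20 mm bore right through. Origin at the centre of its underside, z up along the bore, hub upwards. It is easily gripped across the hub above the disc. Only 2 or 3 of the four wheels (92, 80, 68, 56 mm, otherwise alike) are there.
- wheel_68: Grinding wheel 68 mm in diameter, which may be absent: aluminium disc 6 mm thick with a dark rim, and a hub 40 mm in diameter standing up from it to 16 mm above the underside; 20 mm bore right through. Origin at the centre of its underside, z up along the bore, hub upwards. It is easily gripped across the hub above the disc. Only 2 or 3 of the four wheels (92, 80, 68, 56 mm, otherwise alike) are there.
- wheel_56: Grinding wheel 56 mm in diameter, which may be absent: aluminium disc 6 mm thick with a dark rim, and a hub 40 mm in diameter standing up from it to 16 mm above the underside; 20 mm bore right through. Origin at the centre of its underside, z up along the bore, hub upwards. It is easily gripped across the hub above the disc. Only 2 or 3 of the four wheels (92, 80, 68, 56 mm, otherwise alike) are there.

How it is judged:
By the outcome, as a careful person would: the job done as asked, in the order asked, and still so for the second after the job is handed in, with the robot touching nothing.
Of wheel_92, wheel_80, wheel_68, wheel_56 only 2 to 3 are there at a start; the rules pass over those that are not, and their reading is None.
At some moment in a run one of wheel_92, wheel_80, wheel_68, wheel_56, clamp_collar, hatch may be knocked a few centimetres aside while the robot is not near it.
It also fails if it takes over 200 s, if anything falls off the work surface, if the arm or the gripper's body presses on something with over 40 N, if the wrist force passes 120 N, or if a joint passes its speed limit or range.

## Working session

There is one attempt and no reset: what is moved stays moved. The work goes in short steps, each a Python script; the robot and the scene stay as the last script left them, time stands still between calls to the robot, and variables do not carry over. Pictures are saved under pics/ and viewed, and the job is handed in when it is done.

```bash
ls; mkdir -p pics
python3 - <<'E'
from plant import *
import cv2,numpy as np
s=state();print(s['t'],s['position'],s['finger_gap'],hold_point_z)
for n in ['scene','side','wrist']:
    d=snapshot(n);cv2.imwrite(f'pics/{n}0.png',d['image'][:,:,::-1]);print(n,d['fx'],d['cx'],d['cy'],np.round(d['pose'],3).tolist(), (d['depth']>0).mean())
E
```

```text
pics
0.0 [ 0.28711142 -0.61013246  0.23743148] 0.08818200011235085 0.0187
scene 487.7651766303557 319.666661885939 237.1364899037953 [[0.661, -0.353, 0.662, -0.033], [-0.75, -0.29, 0.594, -0.656], [-0.018, -0.889, -0.457, 0.494], [0.0, 0.0, 0.0, 1.0]] 0.9959114583333334
side 460.8643956090415 318.29382357986213 242.627998230222 [[0.997, 0.038, -0.062, 0.588], [0.072, -0.38, 0.922, -0.964], [0.011, -0.924, -0.382, 0.408], [0.0, 0.0, 0.0, 1.0]] 0.996005859375
wrist 388.2779336927615 318.6543468443449 241.68281424709892 [[0.425, -0.871, -0.248, 0.351], [-0.905, -0.41, -0.114, -0.582], [-0.002, 0.273, -0.962, 0.382], [0.0, 0.0, 0.0, 1.0]] 0.9958170572916667
```

View pics/scene0.png

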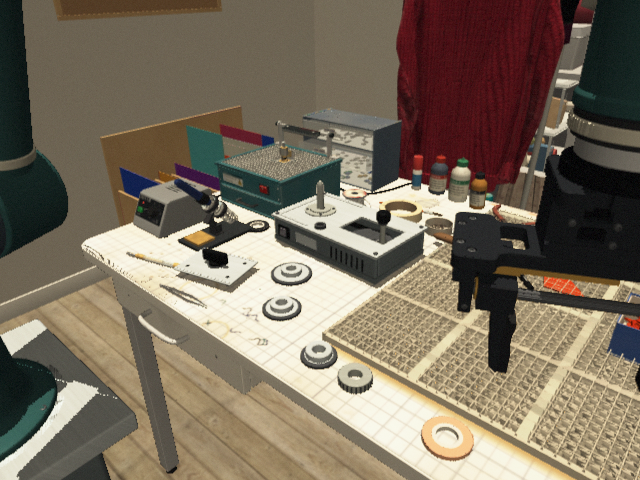

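View pics/side0.png

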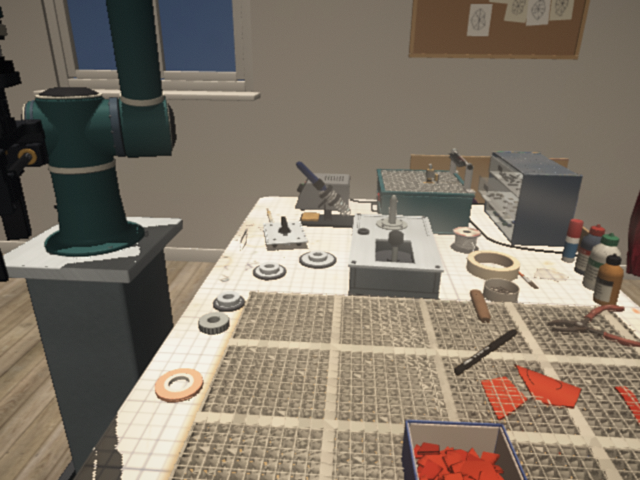

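View pics/wrist0.png

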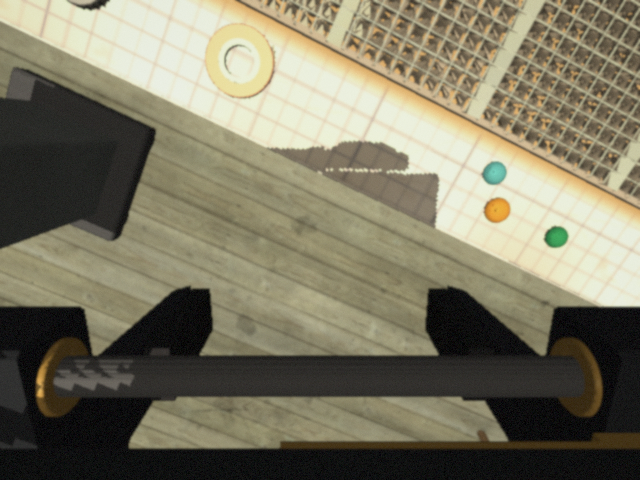

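The scene view shows three wheels at (291,272), (282,307) and (319,353), and the collar at (355,377). The hatch is at (217,265), the spindle at (320,195) and the pin knob at (383,216). The orange ring at (448,438) is tape, so it doesn't count.

```bash
cat > h.py <<'E'
from plant import *
import cv2,numpy as np
def cloud(d):
    h,w=d['depth'].shape;v,u=np.mgrid[:h,:w];z=d['depth']
    p=np.stack([(u-d['cx'])/d['fx']*z,(v-d['cy'])/d['fy']*z,z],-1)
    return p@d['pose'][:3,:3].T+d['pose'][:3,3]
def ray(d,u,v,z):
    r=d['pose'][:3,:3]@np.array([(u-d['cx'])/d['fx'],(v-d['cy'])/d['fy'],1.]);o=d['pose'][:3,3]
    return o+r*(z-o[2])/r[2]
def save(d,n): cv2.imwrite(f'pics/{n}.png',np.ascontiguousarray(d['image'][:,:,::-1]))
def R(th):  # tool z down; y (jaw dir) ; th = angle of jaw axis in world xy, degrees
    t=np.radians(th);y=np.array([np.cos(t),np.sin(t),0]);z=np.array([0,0,-1.]);x=np.cross(y,z)
    return np.stack([x,y,z],1)
E
python3 - <<'E'
from h import *
print(np.round(state()['ee_rot'],3).tolist())
d=snapshot('scene');c=cloud(d)
for n,(u,v) in dict(w1=(291,272),w2=(282,307),w3=(319,353),col=(355,377),hatch=(217,265),spt=(320,182),pin=(383,216),park=(320,227)).items():
    q=c[v-3:v+4,u-3:u+4].reshape(-1,3);print(n,np.round(np.median(q,0),3))
q=c.reshape(-1,3);m=(abs(q[:,2]-.065)<.004)&(q[:,0]>.4)&(q[:,0]<.9)&(abs(q[:,1])<.4)
print(m.sum(),cv2.minAreaRect(q[m][:,:2].astype(np.float32)))
E
```

```text
[[-0.001, 0.426, -0.905], [0.002, -0.905, -0.426], [-1.0, -0.002, -0.0]]
w1 [ 0.517 -0.087  0.015]
w2 [ 0.427 -0.155  0.015]
w3 [ 0.39  -0.27   0.006]
col [ 0.387 -0.341  0.002]
hatch [0.435 0.029 0.025]
spt [ 0.686 -0.012  0.125]
pin [ 0.667 -0.189  0.109]
park [ 0.615 -0.075  0.069]
4484 ((0.6865164637565613, 0.07964932918548584), (0.3584195375442505, 0.6418558359146118), 16.45460319519043)
```

```bash
python3 - <<'E'
s=open('h.py').read()
i=s.index('def R(th)')
s=s[:i]+'''def R(th):  # tool x down; y jaw axis at angle th (deg) in world xy; z = x cross y
    t=np.radians(th);y=np.array([np.cos(t),np.sin(t),0]);x=np.array([0,0,-1.])
    return np.stack([x,y,np.cross(x,y)],1)
'''
open('h.py','w').write(s)
E
python3 - <<'E'
from h import *
for th in (-120,-90,-60,0,60,90):
    for p in ([.45,-.15,.25],[.62,-.1,.28],[.4,-.25,.25]):
        q=inverse_kinematics(p,R(th)); print(th,p,None if q is None else np.round(q,0))
E
```

```text
-120 [0.45, -0.15, 0.25] [-21.  -7. 115.  -0.  73.  99.]
-120 [0.62, -0.1, 0.28] [-11.   9.  95.  -0.  76. 109.]
-120 [0.4, -0.25, 0.25] [-35.  -8. 115.  -0.  73.  85.]
-90 [0.45, -0.15, 0.25] [-21.  -7. 115.  -0.  73.  69.]
-90 [0.62, -0.1, 0.28] [-11.   9.  95.  -0.  76.  79.]
-90 [0.4, -0.25, 0.25] [-35.  -8. 115.  -0.  73.  55.]
-60 [0.45, -0.15, 0.25] [-21.  -7. 115.  -0.  73.  39.]
-60 [0.62, -0.1, 0.28] [-11.   9.  95.  -0.  76.  49.]
-60 [0.4, -0.25, 0.25] [-35.  -8. 115.  -0.  73.  25.]
0 [0.45, -0.15, 0.25] [-21.  -7. 115.  -0.  73. -21.]
0 [0.62, -0.1, 0.28] [-11.   9.  95.  -0.  76. -11.]
0 [0.4, -0.25, 0.25] [-35.  -8. 115.  -0.  73. -35.]
60 [0.45, -0.15, 0.25] [-21.  -7. 115.  -0.  73. -81.]
60 [0.62, -0.1, 0.28] [-11.   9.  95.  -0.  76. -71.]
60 [0.4, -0.25, 0.25] [-35.  -8. 115.  -0.  73. -95.]
90 [0.45, -0.15, 0.25] [ -21.   -7.  115.   -0.   73. -111.]
90 [0.62, -0.1, 0.28] [ -11.    9.   95.   -0.   76. -101.]
90 [0.4, -0.25, 0.25] [ -35.   -8.  115.   -0.   73. -125.]
```

Run:
```python
from h import *
move_pose([.40,-.19,.27],R(-60)); d=snapshot('wrist');save(d,'wA');np.save('wA.npy',d,allow_pickle=True)
move_pose([.58,-.08,.33],R(-60)); d=snapshot('wrist');save(d,'wB');np.save('wB.npy',d,allow_pickle=True)
print(state()['t'],state()['position'])
```

```text
2.7917 [ 0.57883969 -0.08103635  0.32924551]
```

View pics/wA.png

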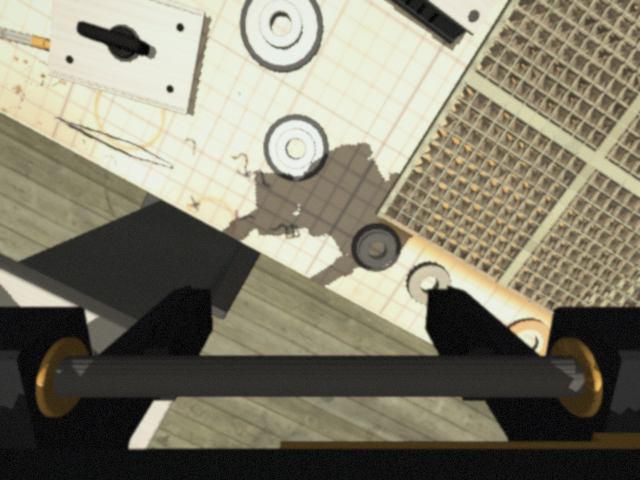

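View pics/wB.png

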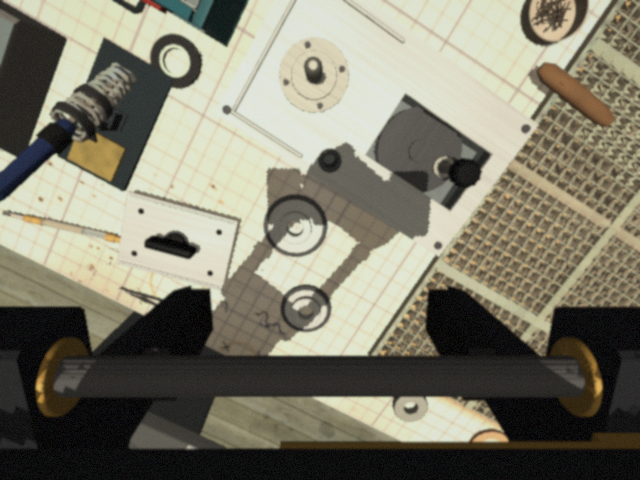

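Wrist view A shows wheels at (281,27), (296,148) and (376,247), the collar at (430,284) and the hatch at (125,50). View B shows the spindle at (314,68), the opening at (430,150), the pin at (465,172) and the bush at (329,160). Next I'll measure them.

```bash
cat >> h.py <<'E'
def circ(xy,n=200,tol=.0015):
    """enclosing circle of points plus RANSAC-free LSQ on the hull"""
    h=cv2.convexHull(xy.astype(np.float32))[:,0]
    A=np.c_[2*h,np.ones(len(h))];s=np.linalg.lstsq(A,(h**2).sum(1),rcond=None)[0]
    return s[:2],np.sqrt(s[2]+s[:2]@s[:2])
E
python3 - <<'E'
from h import *
A=np.load('wA.npy',allow_pickle=True).item();B=np.load('wB.npy',allow_pickle=True).item()
def rep(d,u,v,rad=.055):
    c=cloud(d);p0=np.median(c[v-2:v+3,u-2:u+3].reshape(-1,3),0)
    p0=ray(d,u,v,.01)
    m=(np.hypot(c[...,0]-p0[0],c[...,1]-p0[1])<rad)
    t=c[m];print((u,v),np.round(p0,4),'zpct',np.round(np.percentile(t[:,2],[1,10,50,90,99]),4))
    for lo,hi in((.0035,.009),(.0115,.02)):
        k=t[(t[:,2]>lo)&(t[:,2]<hi)]
        if len(k)>10:
            cc,r=circ(k[:,:2]);print('   ',lo,len(k),np.round(cc,4),round(r*2,4),np.round(np.median(k,0),4))
for uv in((281,27),(296,148),(376,247),(430,284)):rep(A,*uv)
for uv in((295,225),(305,307),(410,406),(175,60)):rep(B,*uv)
c=cloud(B);q=c.reshape(-1,3)
# deck
m=(abs(c[...,2]-.065)<.004);m=cv2.morphologyEx(m.astype(np.uint8),cv2.MORPH_OPEN,np.ones((3,3)))
print('deck z',np.median(c[...,2][m>0]))
n,l,st,_=cv2.connectedComponentsWithStats(m);i=1+np.argmax(st[1:,4]);mm=l==i
print(st[i]);r=cv2.minAreaRect(c[mm][:,:2].astype(np.float32));print(r)
E
```

```text
(281, 27) [ 0.5251 -0.08    0.01  ] zpct [-0.0031 -0.002   0.0031  0.0135  0.0152]
    0.0035 2725 [ 0.5258 -0.0787] 0.0779 [ 0.5171 -0.0887  0.0044]
    0.0115 1218 [ 0.5267 -0.0784] 0.0393 [ 0.5271 -0.0782  0.014 ]
(296, 148) [ 0.4358 -0.1455  0.01  ] zpct [-2.500e-03  3.000e-04  3.498e-01  3.693e-01  4.142e-01]
    0.0035 1755 [ 0.4352 -0.1448] 0.0667 [ 0.4375 -0.1445  0.0044]
    0.0115 941 [ 0.4351 -0.1448] 0.0394 [ 0.4356 -0.1447  0.014 ]
(376, 247) [ 0.3876 -0.2716  0.01  ] zpct [-0.003  -0.002   0.0035  0.3262  0.338 ]
    0.0035 966 [ 0.399  -0.2836] 0.0861 [ 0.3987 -0.2743  0.0047]
    0.0115 1370 [ 0.4021 -0.2856] 0.082 [ 0.3986 -0.2744  0.0139]
(430, 284) [ 0.3812 -0.3469  0.01  ] zpct [-0.0031 -0.0021 -0.0008  0.0124  0.018 ]
    0.0035 390 [ 0.3986 -0.3341] 0.0854 [ 0.4238 -0.3325  0.006 ]
    0.0115 1001 [ 0.3961 -0.3406] 0.0863 [ 0.3954 -0.3415  0.0125]
(295, 225) [ 0.5294 -0.0773  0.01  ] zpct [-0.0029 -0.0016  0.3298  0.395   0.4058]
    0.0035 1872 [ 0.527  -0.0779] 0.0789 [ 0.5301 -0.0769  0.0045]
    0.0115 615 [ 0.5269 -0.078 ] 0.0394 [ 0.5276 -0.0778  0.014 ]
(305, 307) [ 0.4399 -0.1418  0.01  ] zpct [-0.0031 -0.0022 -0.0007  0.0128  0.0152]
    0.0035 954 [ 0.4353 -0.1444] 0.0669 [ 0.4412 -0.1419  0.0045]
    0.0115 525 [ 0.4355 -0.1444] 0.0396 [ 0.4359 -0.1442  0.014 ]
(410, 406) [ 0.3809 -0.3451  0.01  ] zpct [-0.003  -0.0021 -0.0008  0.0123  0.0136]
    0.0035 54 [ 0.3875 -0.3392] 0.0431 [ 0.3751 -0.3511  0.0065]
    0.0115 426 [ 0.3947 -0.3536] 0.0695 [ 0.3786 -0.347   0.0124]
(175, 60) [0.6262 0.1265 0.01  ] zpct [-3.300e-03 -2.200e-03 -1.000e-04  3.460e-02  1.092e-01]
    0.0035 2730 [0.6225 0.1327] 0.0963 [0.6082 0.1368 0.0063]
    0.0115 14 [0.6617 0.1123] 0.04 [0.6658 0.1009 0.0164]
deck z 0.06322830995907877
[  216     0   321   256 36606]
((0.6796994209289551, -0.09171734750270844), (0.2827720642089844, 0.16644196212291718), 87.54039764404297)
```

Run:
```python
from h import *
# new view centred over machine, lower blur
move_pose([.60,-.11,.30],R(-90)); d=snapshot('wrist');save(d,'wC');np.save('wC.npy',d,allow_pickle=True)
def ortho(d,z,x0,x1,y0,y1,s=2000):
    # homography plane z -> top-down image, rows = x decreasing, cols = y decreasing
    P=np.linalg.inv(d['pose'])[:3];K=np.array([[d['fx'],0,d['cx']],[0,d['fy'],d['cy']],[0,0,1]])
    M=K@P; H=np.c_[M[:,0],M[:,1],M[:,2]*z+M[:,3]]   # (x,y,1)->pix
    T=np.array([[0,-1/s,x1],[-1/s,0,y1],[0,0,1]])
    return cv2.warpPerspective(d['image'],H@T,(int((y1-y0)*s),int((x1-x0)*s)),flags=cv2.INTER_LINEAR|cv2.WARP_INVERSE_MAP)
o=ortho(d,.065,.53,.80,-.27,.08);cv2.imwrite('pics/oC.png',o[:,:,::-1])
c=cloud(d)
dm=np.zeros((540,700),np.float32)
```

```text
(no output)
```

View pics/oC.png

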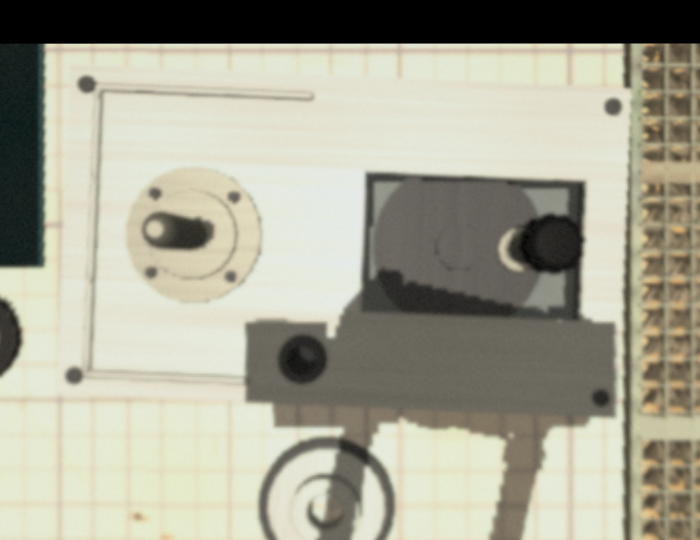

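View pics/wC.png

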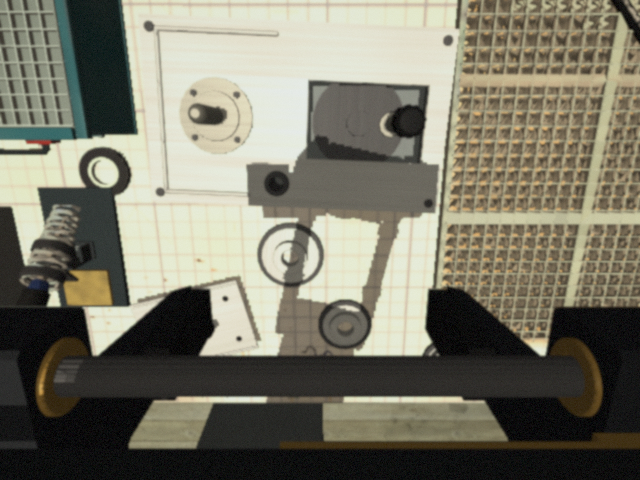

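Run:
```python
from h import *
for nm in('wB','wC'):
    d=np.load(nm+'.npy',allow_pickle=True).item();c=cloud(d)
    z=c[...,2]
    print(nm,'cam',np.round(d['pose'][:3,3],3))
    # flange: beige colour at deck height ; spindle top & knob from cloud
    near=np.hypot(c[...,0]-.6824,c[...,1]+.0169)
    m=(near<.04)&(z>.0665)&(z<.072);cc,r=circ(c[m][:,:2]);print('shoulder',m.sum(),np.round(cc,4),r*2,np.median(z[m]))
    m=(near<.03)&(z>.08)&(z<.135);p=c[m];print('shaft n',len(p),'ztop',p[:,2].max())
    for lo in(.08,.09,.1,.11,.12):
        k=p[(p[:,2]>lo)&(p[:,2]<lo+.01)]
        if len(k):print('  ',lo,len(k),np.round(k.mean(0),4),np.round(k.min(0),4),np.round(k.max(0),4))
    k=p[p[:,2]>p[:,2].max()-.003];print('   tip',np.round(k.mean(0),4))
    # hsv flange via saturation
    # bush
    bn=np.hypot(c[...,0]-.621,c[...,1]+.072)
    m=(bn<.02)&(z>.067)&(z<.08);cc,r=circ(c[m][:,:2]);print('bush',m.sum(),np.round(cc,4),r*2,np.median(z[m]))
    # pin knob
    m=(np.hypot(c[...,0]-.675,c[...,1]+.19)<.05)&(z>.095)&(z<.13);cc,r=circ(c[m][:,:2]);print('knob',m.sum(),np.round(cc,4),r*2,z[m].max(),np.round(c[m].mean(0),4))
    k=c[m];k=k[k[:,2]>k[:,2].max()-.004];cc,r=circ(k[:,:2]);print('knob top',len(k),np.round(cc,4),r*2,np.round(k.mean(0),4))
    # opening: image contour by ray at z=.065
    open_=(z<.0585)&(abs(c[...,0]-.677)<.06)&(abs(c[...,1]+.157)<.075)
    pts=np.array([ray(d,u,v,.065)[:2] for v,u in zip(*np.nonzero(open_))])
    print('open',len(pts),cv2.minAreaRect(pts.astype(np.float32)))
```

```text
wB cam [ 0.64  -0.047  0.473]
shoulder 2184 [ 0.6825 -0.0166] 0.0664253520453895 0.06840800829362872
shaft n 392 ztop 0.13100860873139747
   0.08 21 [ 0.6779 -0.0209  0.0855] [ 0.6748 -0.0243  0.0804] [ 0.684  -0.013   0.0899]
   0.09 20 [ 0.6771 -0.0201  0.0955] [ 0.6748 -0.0243  0.091 ] [ 0.6839 -0.0133  0.0998]
   0.1 26 [ 0.6777 -0.0203  0.1051] [ 0.6746 -0.0244  0.1003] [ 0.6839 -0.0123  0.1098]
   0.11 23 [ 0.6776 -0.0201  0.1152] [ 0.6748 -0.0244  0.1108] [ 0.6864 -0.0118  0.1199]
   0.12 291 [ 0.6822 -0.017   0.1253] [ 0.6746 -0.0243  0.12  ] [ 0.6904 -0.0088  0.1299]
   tip [ 0.6826 -0.0167  0.1292]
bush 279 [ 0.6203 -0.0709] 0.023052804587909047 0.06993030824655411
knob 757 [ 0.6764 -0.1858] 0.027572751969744787 0.11222056911574207 [ 0.6759 -0.1835  0.1077]
knob top 482 [ 0.6763 -0.1854] 0.023981200942689018 [ 0.6763 -0.1852  0.1099]
open 6498 ((0.6762468218803406, -0.15512153506278992), (0.10815643519163132, 0.06909435987472534), 87.68146514892578)
wC cam [ 0.669 -0.112  0.444]
shoulder 2084 [ 0.6828 -0.0169] 0.06677869646602669 0.06851655333805803
shaft n 563 ztop 0.1310686765267151
   0.08 52 [ 0.6821 -0.0227  0.0852] [ 0.6753 -0.0249  0.0801] [ 0.6905 -0.0177  0.0899]
   0.09 54 [ 0.6818 -0.0226  0.0952] [ 0.6751 -0.0249  0.0901] [ 0.6906 -0.0174  0.1   ]
   0.1 64 [ 0.6821 -0.0226  0.1052] [ 0.675  -0.0245  0.1001] [ 0.6907 -0.0166  0.1099]
   0.11 65 [ 0.6817 -0.0228  0.1153] [ 0.6749 -0.0249  0.1103] [ 0.6901 -0.0164  0.1199]
   0.12 320 [ 0.6827 -0.018   0.1253] [ 0.6755 -0.0243  0.1203] [ 0.6905 -0.0089  0.13  ]
   tip [ 0.6827 -0.0169  0.1291]
bush 313 [ 0.6206 -0.071 ] 0.022973934732851215 0.06983375080219456
knob 916 [ 0.6774 -0.1877] 0.027514274904396018 0.11259544754879508 [ 0.6773 -0.1864  0.1082]
knob top 579 [ 0.6772 -0.1871] 0.02328942880680884 [ 0.6774 -0.1872  0.1099]
open 7990 ((0.6768500208854675, -0.1557587832212448), (0.10824605077505112, 0.06898807734251022), 87.58389282226562)
```

Run:
```python
from h import *
q=np.concatenate([cloud(snapshot(n)).reshape(-1,3) for n in('scene','side')]+[cloud(np.load(f'w{k}.npy',allow_pickle=True).item()).reshape(-1,3) for k in 'BC'])
# max height grid
for x in np.arange(.35,.95,.05):
    row=[]
    for y in np.arange(-.3,.35,.05):
        m=(abs(q[:,0]-x)<.025)&(abs(q[:,1]-y)<.025)&(q[:,2]<.3);row.append(int(1000*np.percentile(q[m,2],98)) if m.sum()>5 else -99)
    print('%.2f'%x,row)
# hatch
for nm in('wA','wB'):
    d=np.load(nm+'.npy',allow_pickle=True).item();c=cloud(d);z=c[...,2]
    m=(np.hypot(c[...,0]-.435,c[...,1]-.02)<.11)&(z>.012)&(z<.022)
    m=cv2.morphologyEx(m.astype(np.uint8),cv2.MORPH_OPEN,np.ones((5,5)))>0
    print(nm,m.sum(),cv2.minAreaRect(c[m][:,:2].astype(np.float32)),np.median(z[m]))
    k=(np.hypot(c[...,0]-.435,c[...,1]-.02)<.05)&(z>.04)&(z<.055)
    print('wing',k.sum(),cv2.minAreaRect(c[k][:,:2].astype(np.float32)),np.median(z[k]))
```

```text
0.35 [15, 16, 2, 2, 2, 3, 8, 8, 3, 2, 9, 7, 2]
0.40 [17, 17, 2, 16, 4, 18, 20, 20, 20, 11, 9, 2, 2]
0.45 [21, 19, 3, 16, 5, 17, 46, 49, 20, 152, 16, 78, 81]
0.50 [20, 19, 2, 2, 15, 14, 19, 18, 9, 140, 82, 84, 86]
0.55 [21, 19, 2, 2, 15, 15, 2, 2, 8, 96, 90, 83, 86]
0.60 [20, 64, 66, 298, 70, 298, 66, 66, 7, 50, 9, 82, 84]
0.65 [20, 64, 110, 65, 66, 70, 70, 66, 109, 109, 107, 111, 111]
0.70 [20, 64, 110, 65, 65, 70, 128, 66, 109, 109, 110, 110, 111]
0.75 [20, 65, 66, 65, 65, 66, 66, 66, 109, 109, 110, 110, 111]
0.80 [28, 28, 19, 1, 1, 1, 1, 1, 110, 110, 148, 110, 112]
0.85 [20, 20, 20, 23, 25, 25, 42, 42, 171, 173, 173, 174, 174]
0.90 [23, 20, 21, 25, 25, 25, 41, 41, 115, 111, 111, 112, 129]
wA 12509 ((0.4391721785068512, 0.038960233330726624), (0.09398099780082703, 0.13525377213954926), 14.374797821044922) 0.016946283866517475
wing 1007 ((0.4395173192024231, 0.03796427696943283), (0.01209195889532566, 0.055361147969961166), 13.770295143127441) 0.0461900044566983
wB 7186 ((0.43956899642944336, 0.0390530563890934), (0.09465889632701874, 0.1343698799610138), 14.300548553466797) 0.01698672771744064
wing 513 ((0.4400603771209717, 0.03858717158436775), (0.011738128028810024, 0.05495818704366684), 13.889819145202637) 0.046270359095376024
```

```bash
cat >> h.py <<'E'
def up(z,vel=.2):
    p=np.array(state()['position']);p[2]=z;return servo_line(p,vel=vel)
def rep(tag=''):
    s=state();print(tag,'t',round(s['t'],2),'p',np.round(s['position'],4),'F',np.round(s['force'],1),'gap',round(s['finger_gap'],4))
def hubfit(d,xy,rad=.035,lo=.0115,hi=.02):
    c=cloud(d);m=(np.hypot(c[...,0]-xy[0],c[...,1]-xy[1])<rad)&(c[...,2]>lo)&(c[...,2]<hi)
    cc,r=circ(c[m][:,:2]);return cc,2*r,m.sum()
E
python3 - <<'E'
from h import *
xy=[.5265,-.0781];th=-90
move_pose([*xy,.10],R(th)); grip(.065)
servo_line([*xy,.0088],vel=.08,until_force=8);rep('down')
grip(0.0);rep('grip')
up(.04);rep('lift')
up(.16);d=snapshot('wrist');save(d,'g80');d=snapshot('side');save(d,'g80s')
E
```

```text
down t 6.16 p [ 0.5272 -0.0782  0.0095] F [-0.5  0.1  0.3] gap 0.065
grip t 6.68 p [ 0.5267 -0.078   0.0091] F [-0.4  0.3  2.2] gap 0.0382
lift t 6.99 p [ 0.5279 -0.0783  0.0408] F [ 0.4  0.2 -1.3] gap 0.038
```

View pics/g80.png

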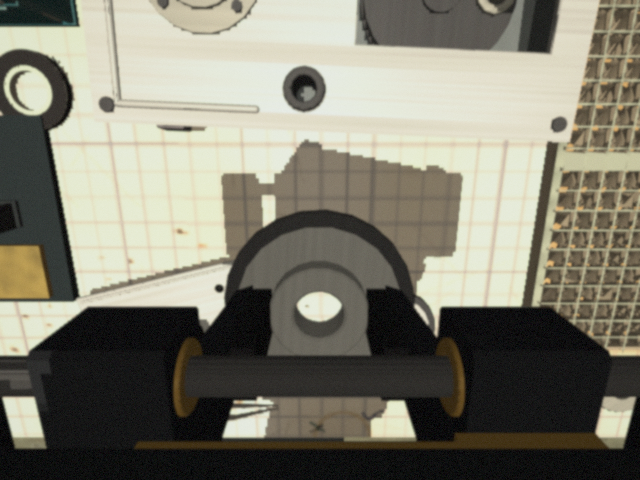

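The wheel is held, with its bore at (319,308). I'll check the bore offset against the TCP, then place it.

```bash
cat >> h.py <<'E'
def inhand(d,pos,dz=.0072):
    """bore centre of held part: bright/dark bore is unreliable; use disc cloud below hub"""
    c=cloud(d);rel=c-np.array(pos)
    out={}
    m=(np.hypot(rel[...,0],rel[...,1])<.06)&(rel[...,2]>dz-.006)&(rel[...,2]<dz+.0025)
    out['hub']=m
    return rel,m
E
python3 - <<'E'
from h import *
s=state();p=s['position'];d=snapshot('wrist');rel,m=inhand(d,p)
print(np.round(p,4))
h=(abs(rel[...,0])<.06)&(abs(rel[...,1])<.06)
for lo,hi in((-.012,-.0055),(-.0055,-.001),(.002,.0065),(.0065,.012)):
    k=h&(rel[...,2]>lo)&(rel[...,2]<hi);u=rel[k]
    if len(u)>20:
        cc,r=circ(u[:,:2]);print(lo,len(u),np.round(cc,4),2*r,np.round(u.min(0),4),np.round(u.max(0),4))
g=cv2.cvtColor(d['image'],cv2.COLOR_RGB2GRAY);b=((g>190)*255).astype(np.uint8)
cs,_=cv2.findContours(b[270:345,280:360],cv2.RETR_EXTERNAL,cv2.CHAIN_APPROX_NONE)
k=max(cs,key=cv2.contourArea);e=cv2.minEnclosingCircle(k);print(e,cv2.boundingRect(k))
E
```

```text
[ 0.5261 -0.078   0.1575]
-0.012 2541 [ 0.0049 -0.0014] 0.07369877860254542 [-0.0235 -0.0414 -0.0115] [ 0.0404  0.0383 -0.0055]
-0.0055 8513 [ 0.0051 -0.0017] 0.07394943367289353 [-0.0233 -0.0408 -0.0055] [ 0.0404  0.038  -0.001 ]
0.002 5876 [0.004  0.0006] 0.048152829068213936 [-0.0175 -0.034   0.002 ] [0.0206 0.031  0.0065]
0.0065 662 [ 0.0085 -0.002 ] 0.05493572198815707 [-0.0146 -0.0348  0.0065] [0.0182 0.0317 0.012 ]
((39.0, 35.5), 21.148386001586914) (18, 22, 43, 29)
```

Run:
```python
from h import *
move_pose([.6827,-.0170,.20],R(-90))
servo_line([.6827,-.0170,.147],vel=.1);pause(.2);rep()
save(snapshot('wrist'),'p80');save(snapshot('scene'),'p80s')
```

```text
t 9.5 p [ 0.6835 -0.017   0.1482] F [-0.5 -0.2 -1.1] gap 0.0382
```

View pics/p80.png

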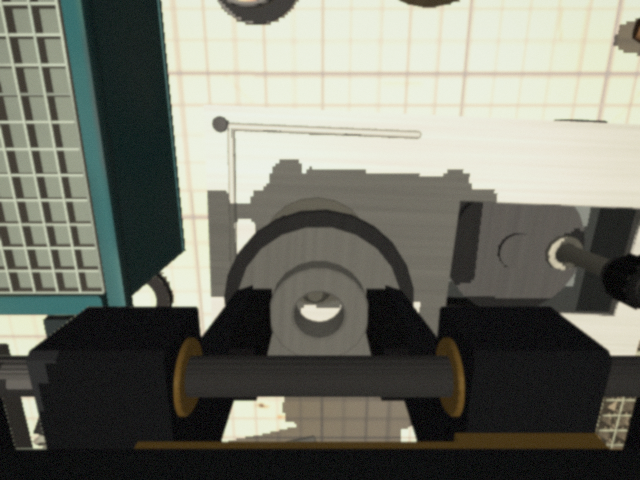

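View pics/p80s.png

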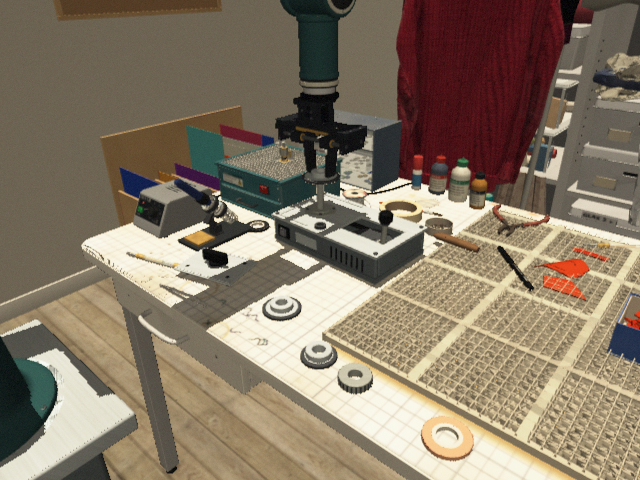

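Run:
```python
from h import *
d=snapshot('wrist');P=np.linalg.inv(d['pose'])
def pr(p):
    q=P@np.r_[p,1];return np.round([d['fx']*q[0]/q[2]+d['cx'],d['fy']*q[1]/q[2]+d['cy']],1),round(q[2],3)
p=state()['position']
print(pr(np.array(p)+[0,0,.007]),pr([.6827,-.0169,.131]))
im=d['image'][250:370,260:380];cv2.imwrite('pics/z1.png',cv2.resize(im[:,:,::-1],None,fx=5,fy=5,interpolation=cv2.INTER_CUBIC))
```

```text
(array([314.8, 319.1]), np.float64(0.151)) (array([315.1, 295.5]), np.float64(0.174))
```

View pics/z1.png

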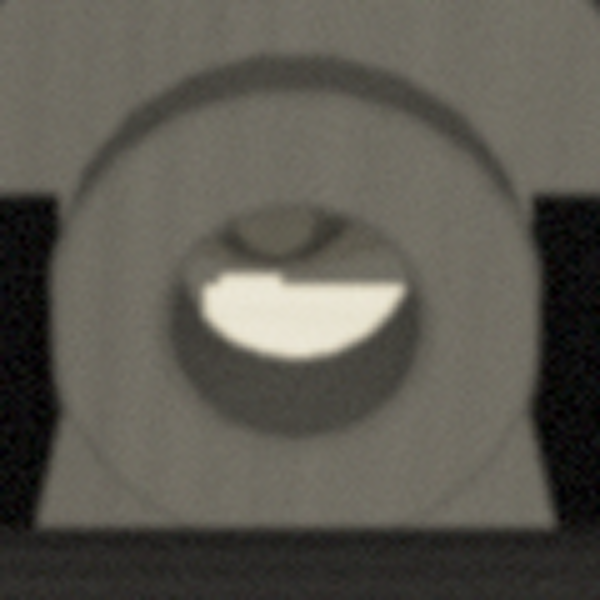

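Run:
```python
from h import *
servo_line([.6805,-.0154,.147],vel=.03);pause(.2);rep()
d=snapshot('wrist')
im=d['image'][250:370,260:380];cv2.imwrite('pics/z2.png',cv2.resize(im[:,:,::-1],None,fx=5,fy=5,interpolation=cv2.INTER_CUBIC))
for px,z in(((319.2,314),.1551),((0,0),0)):
    if z:print(ray(d,*px,z))
np.save('z2.npy',d,allow_pickle=True)
```

```text
t 10.1 p [ 0.6805 -0.0154  0.147 ] F [ 0.1 -0.7 -1.8] gap 0.0378
[ 0.68320746 -0.01708703  0.1551    ]
```

View pics/z2.png

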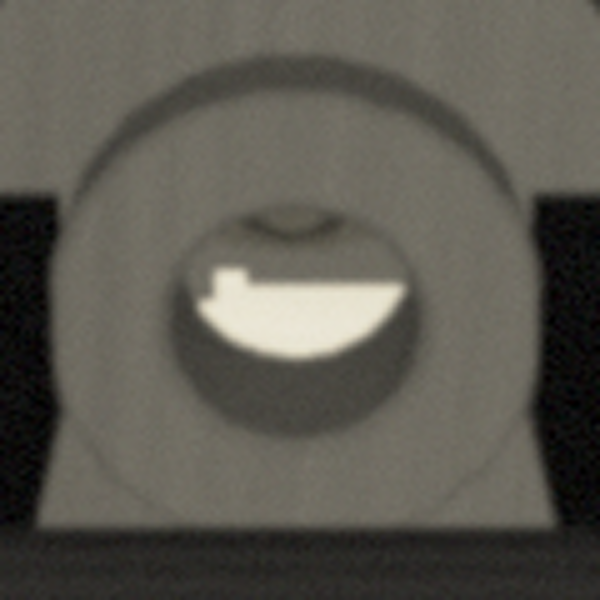

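The tip now lines up with the bore (zoom 292 against 296), so I'll lower it.

Run:
```python
from h import *
x,y=.6805,-.0154
print(servo_line([x,y,.125],vel=.04,until_force=8));rep()
print(servo_line([x,y,.10],vel=.05,until_force=8));rep()
print(servo_line([x,y,.079],vel=.04,until_force=8));rep()
save(snapshot('side'),'s80')
```

```text
False
 t 10.85 p [ 0.6804 -0.0154  0.1248] F [ 0.7 -0.2 -2.1] gap 0.0382
False
 t 11.5 p [ 0.6804 -0.0154  0.0996] F [ 1.4 -0.9 -2.4] gap 0.0379
True
 t 12.0 p [ 0.6804 -0.0154  0.08  ] F [0.4 0.3 4. ] gap 0.0381
```

Run:
```python
from h import *
grip(.06);up(.20);rep()
xy=[.4352,-.1446]
move_pose([*xy,.16],R(-90)); pause(.1)
d=snapshot('wrist');save(d,'b68');np.save('b68.npy',d,allow_pickle=True)
print(hubfit(d,xy))
```

```text
t 13.32 p [ 0.6785 -0.0153  0.1988] F [-0.4  0.8 -0.2] gap 0.0604
(array([ 0.43527164, -0.14490186]), np.float64(0.03949146590981973), np.int64(1523))
```

View pics/b68.png

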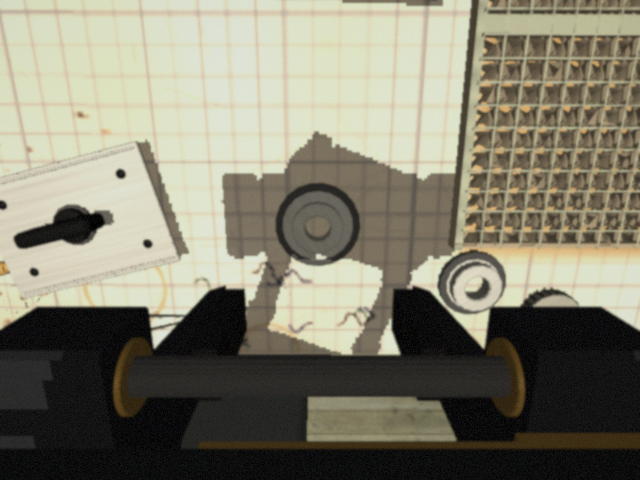

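Wheel 68 is at (318,225). The spindle fit points to a camera bias of about (+1.1, −1.5) mm, so I'll correct for that.

```bash
cat >> h.py <<'E'
BX,BY=.0011,-.0015
SP=(.6816,-.0154)
def pickw(xy,th,op=.06,z=.0088):
    x,y=xy[0]-BX,xy[1]-BY
    move_pose([x,y,.09],R(th)); grip(op)
    servo_line([x,y,z],vel=.08,until_force=8);rep('down')
    grip(0.0);rep('grip');up(.05,.1);up(.2);rep('lift')
def zoom(n,th=-90):
    d=snapshot('wrist');im=d['image'][250:370,260:380];cv2.imwrite(f'pics/{n}.png',cv2.resize(im[:,:,::-1],None,fx=5,fy=5,interpolation=cv2.INTER_CUBIC));return d
E
python3 - <<'E'
from h import *
pickw((.4353,-.1448),-90)
move_pose([*SP,.2],R(-90));servo_line([*SP,.147],vel=.1);pause(.2);rep();zoom('z3')
E
```

```text
down t 16.32 p [ 0.4348 -0.1435  0.0093] F [ 0.1  0.2 -0.1] gap 0.06
grip t 16.77 p [ 0.4346 -0.1434  0.0092] F [-0.3 -0.1  3. ] gap 0.0387
lift t 18.23 p [ 0.4334 -0.143   0.1984] F [-0.6 -0.5 -1.7] gap 0.0387
 t 20.19 p [ 0.6824 -0.0154  0.1482] F [-0.1 -0.9 -0.9] gap 0.0388
```

View pics/z3.png

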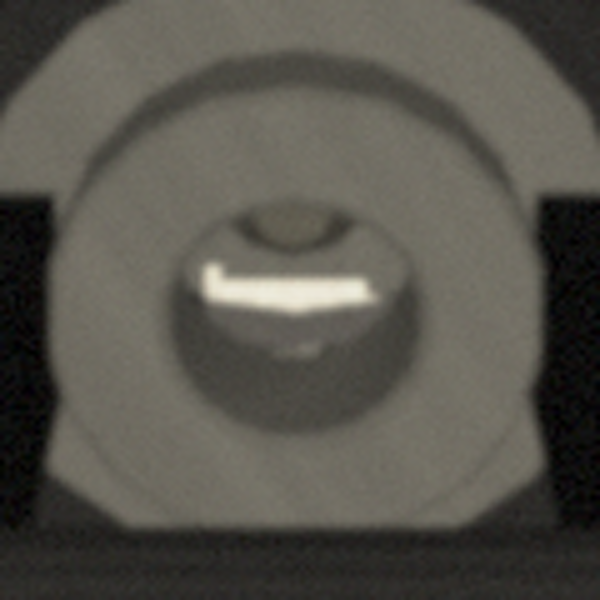

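```bash
cat >> h.py <<'E'
def place(x,y,zc):
    r=servo_line([x,y,.125],vel=.04,until_force=8);rep(r)
    if r: return
    r=servo_line([x,y,zc+.004],vel=.05,until_force=8);rep(r)
    if r: return
    r=servo_line([x,y,zc-.001],vel=.03,until_force=8);rep(r)
E
python3 - <<'E'
from h import *
place(.6808,-.0154,.0960)
E
```

```text
False t 20.94 p [ 0.6807 -0.0154  0.1248] F [-0.4  0.7 -1.6] gap 0.0386
False t 21.59 p [ 0.6806 -0.0154  0.0996] F [-0.   0.1 -0.9] gap 0.0389
True t 21.83 p [ 0.6817 -0.0154  0.0962] F [-0.8 -0.2  3.7] gap 0.0389
```

Run:
```python
from h import *
grip(.06);up(.20)
move_pose([.395,-.28,.2],R(-90)); pause(.1)
d=snapshot('wrist');save(d,'b56');np.save('b56.npy',d,allow_pickle=True)
for xy in((.39,-.272),(.385,-.345)):
    for lo,hi in((.009,.02),(.0025,.009)): print(hubfit(d,xy,.036,lo,hi))
```

```text
(array([ 0.39724396, -0.27180969]), np.float64(0.05717705563687148), np.int64(1479))
(array([ 0.3916284 , -0.27283664]), np.float64(0.06189422645475415), np.int64(1355))
(array([ 0.38538   , -0.34397561]), np.float64(0.07051667515003943), np.int64(1031))
(array([ 0.36375187, -0.33948012]), np.float64(0.037918966433718594), np.int64(116))
```

View pics/b56.png

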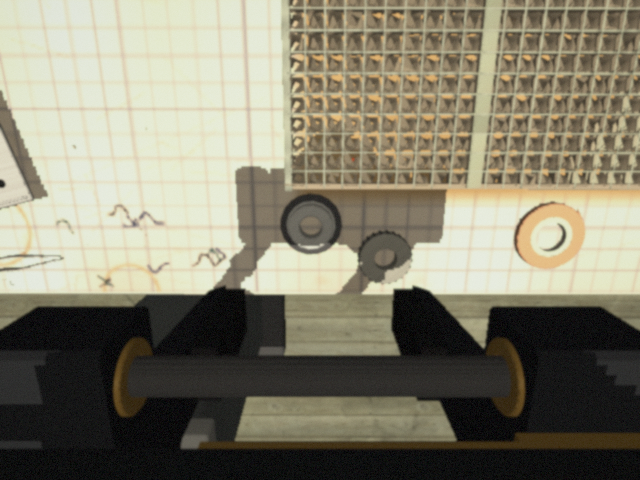

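Run:
```python
from h import *
d=np.load('b56.npy',allow_pickle=True).item();c=cloud(d)
w=ray(d,311,222,.014)[:2];k=ray(d,385,256,.013)[:2];print(w,k, 'tray edge',ray(d,311,188,.02))
for it in range(3):
    w,D,n=hubfit(d,w,.0225);print(w,D,n)
for it in range(3):
    k,D,n=hubfit(d,k,.027,.008,.02);print(k,D,n)
```

```text
[ 0.39042243 -0.27452858] [ 0.35903226 -0.34067179] tray edge [ 0.42089295 -0.27477961  0.02      ]
[ 0.38661918 -0.2738643 ] 0.03865894174625621 1128
[ 0.38589234 -0.27383352] 0.03941107963416708 1188
[ 0.38589234 -0.27383352] 0.03941107963416708 1188
[ 0.35619803 -0.34096471] 0.048508967235536916 1796
[ 0.35601481 -0.34105397] 0.048733832745788706 1802
[ 0.35601481 -0.34105397] 0.048733832745788706 1802
```

The collar has been knocked to (.356, −.341). Wheel 56 is at (.386, −.274), with the tray edge at x = .421 clear of the fingers.

Run:
```python
from h import *
pickw((.3859,-.2738),-90,op=.052)
move_pose([.6808,-.0154,.2],R(-90));servo_line([.6808,-.0154,.147],vel=.1);pause(.3);rep();zoom('z4')
```

```text
down t 26.62 p [ 0.3853 -0.2727  0.0093] F [0.2 0.4 0.7] gap 0.0521
grip t 26.99 p [ 0.3852 -0.2726  0.0094] F [-0.5  0.1  3.2] gap 0.0384
lift t 28.45 p [ 0.3842 -0.2718  0.1983] F [-0.7  0.5 -1.4] gap 0.0379
 t 30.89 p [ 0.6813 -0.0154  0.1479] F [-0.1  0.1 -0.6] gap 0.0383
```

View pics/z4.png

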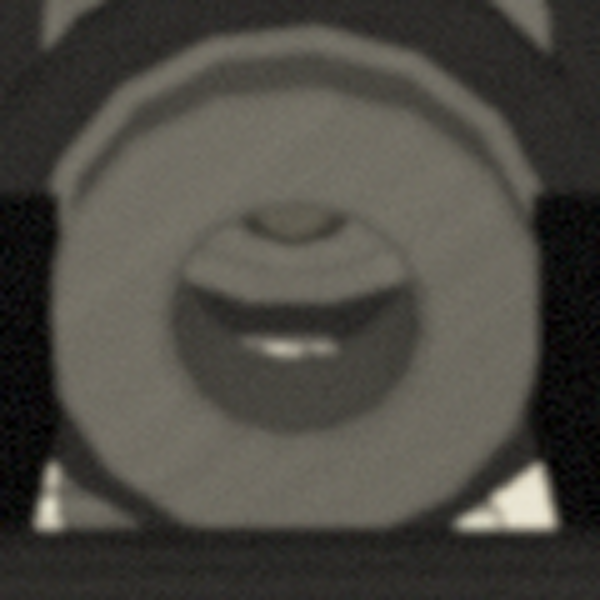

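Run:
```python
from h import *
place(.6806,-.0154,.112)
```

```text
False t 31.64 p [ 0.6804 -0.0154  0.1248] F [-1.  -0.3 -0.4] gap 0.0382
False t 31.98 p [ 0.6803 -0.0154  0.1155] F [-0.2 -0.1 -0.6] gap 0.0379
True t 32.21 p [ 0.6813 -0.0154  0.1124] F [-0.4  0.   4.8] gap 0.0381
```

Run:
```python
from h import *
grip(.06);up(.22)
move_pose([.39,-.30,.2],R(-90)); pause(.1)
d=snapshot('wrist');save(d,'bcol')
k=(.356,-.341)
for it in range(3):
    k,D,n=hubfit(d,k,.027,.008,.02)
print(k,D,n,state()['t'])
```

```text
[ 0.35597803 -0.34117682] 0.048865946141107175 1820 35.075
```

View pics/bcol.png

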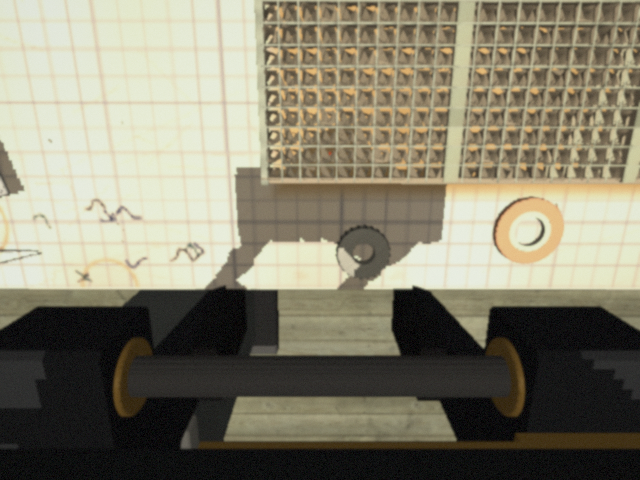

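Run:
```python
from h import *
pickw((.3560,-.3411),-90,op=.068,z=.005)
move_pose([.6808,-.0154,.22],R(-90));servo_line([.6808,-.0154,.147],vel=.1);pause(.3);rep();d=zoom('z5');save(d,'p5')
```

```text
down t 37.18 p [ 0.3553 -0.3401  0.0056] F [ 0.8 -1.3  0.6] gap 0.0681
grip t 37.64 p [ 0.3551 -0.3398  0.0054] F [-0.5 -0.1  2.7] gap 0.0461
lift t 39.14 p [ 0.3542 -0.3388  0.1983] F [-0.9  0.1 -1.7] gap 0.0459
 t 42.01 p [ 0.6812 -0.0154  0.1478] F [ 0.2  0.  -0.6] gap 0.0458
```

View pics/z5.png

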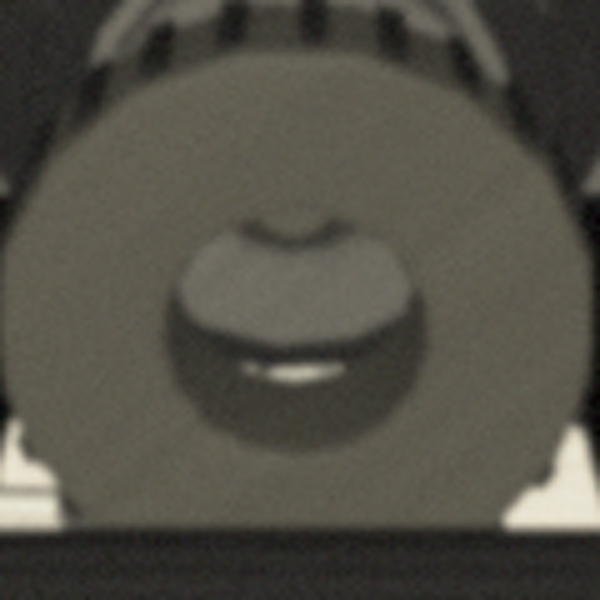

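Run:
```python
from h import *
x,y=.6806,-.0154
r=servo_line([x,y,.130],vel=.03,until_force=8);rep(r)
if not r:
    r=servo_line([x,y,.122],vel=.03,until_force=8);rep(r)
```

```text
False t 42.77 p [ 0.6806 -0.0154  0.1299] F [-0.   0.9 -0.4] gap 0.0462
True t 43.07 p [ 0.6818 -0.0154  0.1244] F [-0.  -0.3  4.1] gap 0.0461
```

Run:
```python
from h import *
grip(.07);up(.22)
move_pose([.62,-.11,.30],R(-90));pause(.2);rep()
d=snapshot('wrist');save(d,'wD');np.save('wD.npy',d,allow_pickle=True)
e=snapshot('side');im=e['image'][160:300,330:470];cv2.imwrite('pics/sD.png',cv2.resize(im[:,:,::-1],None,fx=4,fy=4,interpolation=cv2.INTER_CUBIC))
c=cloud(d);z=c[...,2]
# stack levels
r=np.hypot(c[...,0]-.6827,c[...,1]+.0169)
for lo,hi in((0.0,.0085),(.0105,.0225),(.027,.032),(.035,.0385)):
    m=(r>lo)&(r<hi);print(lo,hi,np.round(np.percentile(z[m],[10,50,90]),4))
m=(r<.03)&(z>.125)&(z<.14);print('collar',circ(c[m][:,:2]))
m=(np.hypot(c[...,0]-.677,c[...,1]+.187)<.03)&(z>.1)&(z<.12);print('knob',circ(c[m][:,:2]),z[m].max())
k=(np.hypot(c[...,0]-.435,c[...,1]-.02)<.11)&(z>.012)&(z<.022);print('hatch',k.sum())
```

```text
t 45.04 p [ 0.6198 -0.1085  0.2975] F [-0.   0.2 -0.4] gap 0.0701
0.0 0.0085 [0.1211 0.1252 0.1292]
0.0105 0.0225 [0.1299 0.131  0.132 ]
0.027 0.032 [0.0902 0.0914 0.1064]
0.035 0.0385 [0.0736 0.0749 0.076 ]
collar (array([ 0.68257625, -0.01695751]), np.float64(0.024475404849290935))
knob (array([ 0.67751633, -0.1878806 ]), np.float64(0.013649223367760654)) 0.1124183628329482
hatch 1506
```

View pics/sD.png

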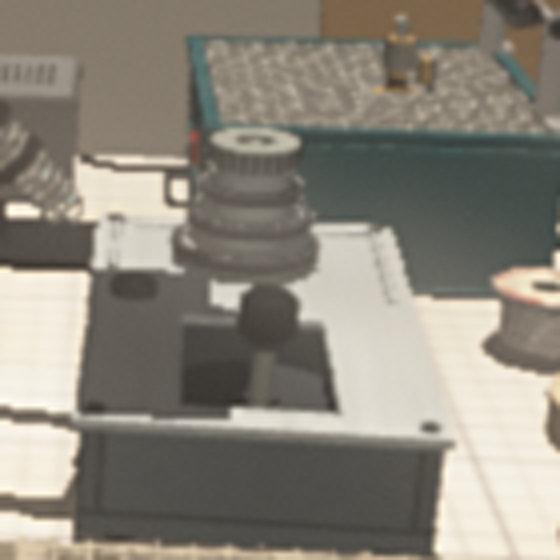

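View pics/wD.png

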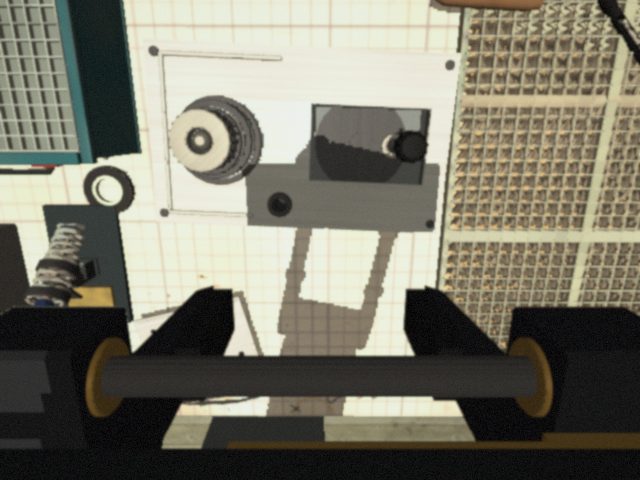

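The stack is seated, with levels at 77, 93 and 133 mm after bias. Next I'll check the pin's lean.

Run:
```python
from h import *
# approach above the pin, offset so camera sees hole
move_pose([.6764,-.1864,.20],R(-90));pause(.2)
d=snapshot('wrist');save(d,'pin0');np.save('pin0.npy',d,allow_pickle=True)
c=cloud(d);z=c[...,2]
m=(np.hypot(c[...,0]-.677,c[...,1]+.187)<.03)&(z>.095)&(z<.12)
k=c[m]
for lo in (.094,.098,.102,.106,.109):
    q=k[(k[:,2]>lo)&(k[:,2]<lo+.004)]
    if len(q)>8:print(lo,len(q),circ(q[:,:2]),q.min(0),q.max(0))
m=(np.hypot(c[...,0]-.677,c[...,1]+.187)<.03)&(z>.05)&(z<.088);q=c[m]
for lo in(.05,.06,.07,.08):
    s=q[(q[:,2]>lo)&(q[:,2]<lo+.01)]
    if len(s)>5:print('rod',lo,len(s),s.mean(0).round(4),s.min(0).round(4),s.max(0).round(4))
rep()
```

```text
0.094 35 (array([ 0.67759603, -0.18749597]), np.float64(0.013464628630232801)) [ 0.67638795 -0.20090722  0.09507606] [ 0.69127442 -0.17404904  0.0979812 ]
0.098 53 (array([ 0.6778124, -0.1877293]), np.float64(0.01343782159203343)) [ 0.67661448 -0.20070989  0.09810812] [ 0.6912238  -0.1742883   0.10186478]
0.102 84 (array([ 0.67753921, -0.18813954]), np.float64(0.013734355977448449)) [ 0.66360656 -0.20170793  0.10200989] [ 0.69112313 -0.17445676  0.10599845]
0.106 862 (array([ 0.67759783, -0.18798419]), np.float64(0.013417454944618417)) [ 0.66441431 -0.20102263  0.10600317] [ 0.69079269 -0.17457954  0.10999738]
0.109 800 (array([ 0.67762779, -0.18778865]), np.float64(0.011373073859920717)) [ 0.66626655 -0.19898446  0.1090057 ] [ 0.68888368 -0.17659422  0.11223521]
rod 0.05 23 [ 0.6781 -0.1957  0.0556] [ 0.6607 -0.2119  0.0501] [ 0.6856 -0.1805  0.0595]
rod 0.06 237 [ 0.6761 -0.2135  0.063 ] [ 0.6588 -0.2169  0.0601] [ 0.6932 -0.2106  0.0652]
 t 46.0 p [ 0.6773 -0.1857  0.2028] F [0.1 0.3 0. ] gap 0.0703
```

View pics/pin0.png

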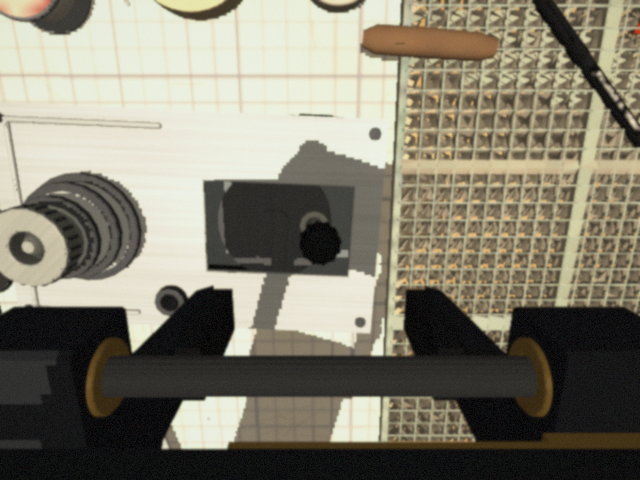

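Run:
```python
from h import *
d=np.load('pin0.npy',allow_pickle=True).item()
for uv in((314,225),(314,212),(301,225)):print(ray(d,*uv,.047))
im=d['image'][170:290,260:380];cv2.imwrite('pics/pz.png',cv2.resize(im[:,:,::-1],None,fx=5,fy=5,interpolation=cv2.INTER_CUBIC))
e=np.load('wC.npy',allow_pickle=True).item();im=e['image'][80:170,340:430];cv2.imwrite('pics/pz2.png',cv2.resize(im[:,:,::-1],None,fx=6,fy=6,interpolation=cv2.INTER_CUBIC))
```

```text
[ 0.67682927 -0.18361955  0.047     ]
[ 0.68731942 -0.18364778  0.047     ]
[ 0.67682658 -0.17330069  0.047     ]
```

View pics/pz.png

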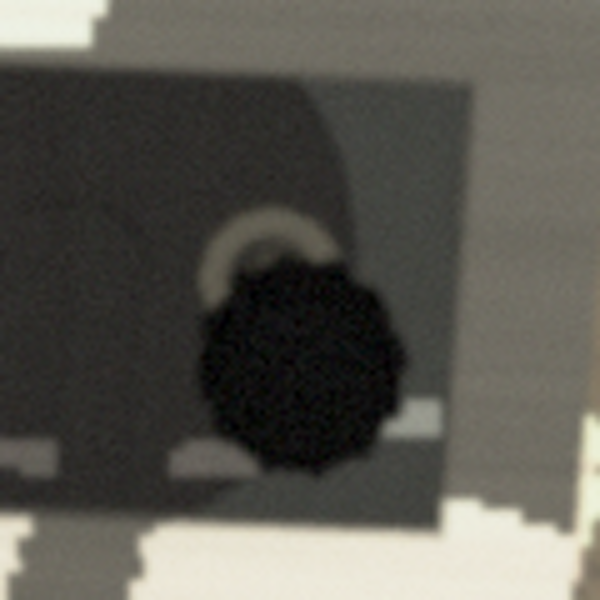

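View pics/pz2.png

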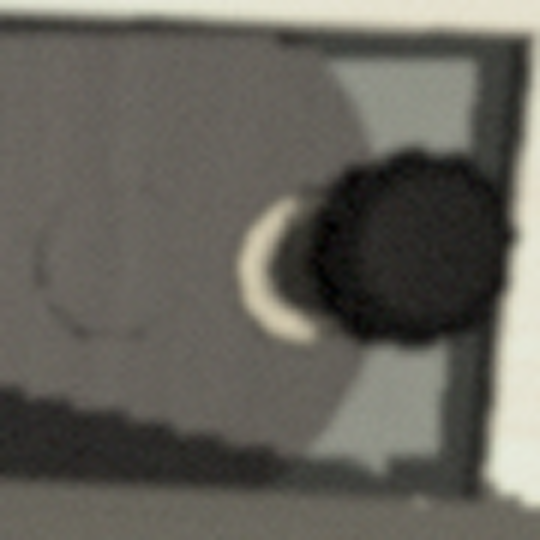

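The ring centre is at (314,226), which is (.676, −.184), and the knob is at y = −.188. So the pin leans about 4° along −y. Closing the jaws along y, centred on the hole, should bring it upright.

Run:
```python
from h import *
x,y=.6760,-.1835
move_pose([x,y,.16],R(-90));grip(.055)
r=servo_line([x,y,.083],vel=.06,until_force=6);rep(r)
grip(0);rep('grip')
pause(.3);rep()
```

```text
False t 48.13 p [ 0.6765 -0.1836  0.0837] F [ 0.2  0.8 -0.1] gap 0.0552
grip t 48.7 p [ 0.6761 -0.1835  0.0831] F [-0.4  0.4  0.1] gap 0.0251
 t 49.0 p [ 0.6761 -0.1835  0.0832] F [-0.   0.4  0.9] gap 0.0249
```

Run:
```python
from h import *
x,y=.6760,-.1835
r=servo_line([x,y,.10],vel=.05,until_force=10);rep(r)
r=servo_line([x,y,.165],vel=.06,until_force=10);rep(r)
pause(.2)
for n in('side','scene'):
    d=snapshot(n);np.save(f'pl_{n}.npy',d,allow_pickle=True)
    P=np.linalg.inv(d['pose']);q=P@np.r_[x,y,.14,1];u=int(d['fx']*q[0]/q[2]+d['cx']);v=int(d['fy']*q[1]/q[2]+d['cy']);print(n,u,v)
    im=d['image'][v-60:v+60,u-60:u+60];cv2.imwrite(f'pics/pl_{n}.png',cv2.resize(im[:,:,::-1],None,fx=5,fy=5,interpolation=cv2.INTER_CUBIC))
save(snapshot('wrist'),'pl_wrist')
```

```text
False t 49.49 p [ 0.6763 -0.1836  0.1006] F [ 0.5 -0.2 -1.2] gap 0.0247
False t 50.73 p [ 0.6755 -0.1834  0.1642] F [-0.2  0.  -1.4] gap 0.0247
side 397 217
scene 384 198
```

View pics/pl_side.png

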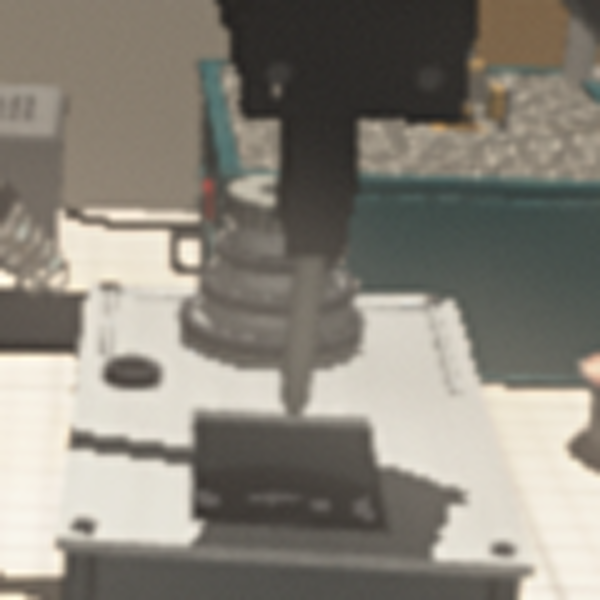

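View pics/pl_scene.png

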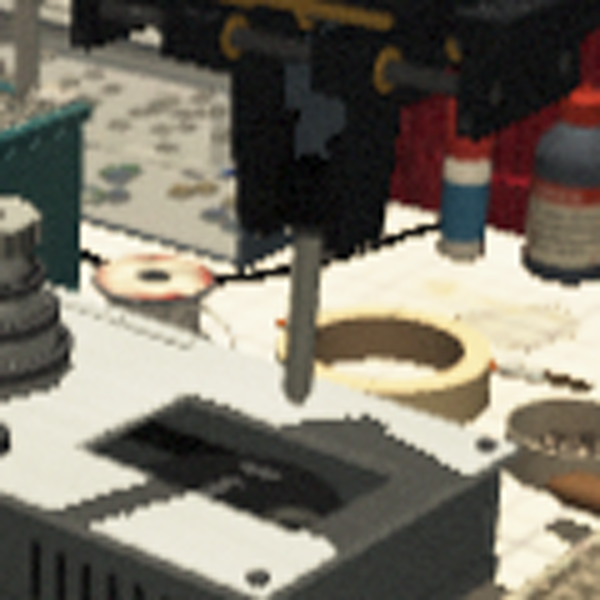

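View pics/pl_wrist.png

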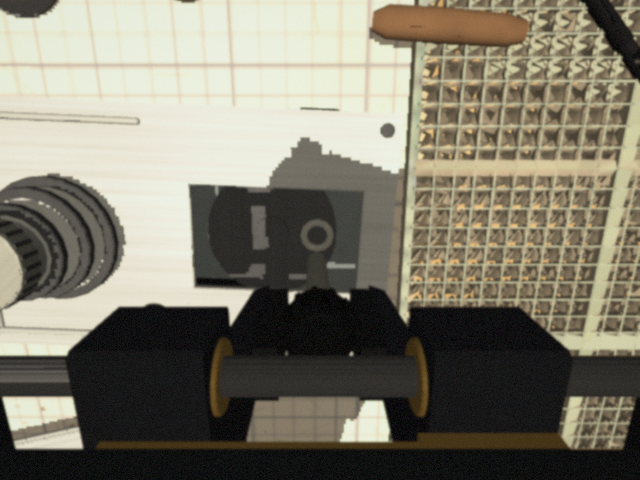

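```bash
cat >> h.py <<'E'
def tri(obs):
    A=np.zeros((3,3));b=np.zeros(3)
    for d,u,v in obs:
        r=d['pose'][:3,:3]@np.array([(u-d['cx'])/d['fx'],(v-d['cy'])/d['fy'],1.]);r/=np.linalg.norm(r);M=np.eye(3)-np.outer(r,r)
        A+=M;b+=M@d['pose'][:3,3]
    return np.linalg.solve(A,b)
E
python3 - <<'E'
from h import *
S=np.load('pl_side.npy',allow_pickle=True).item();C=np.load('pl_scene.npy',allow_pickle=True).item()
so,co=np.array([337,157]),np.array([324,138])
print('tip side',ray(S,*(so+np.array([294,410])/5),.097),'scene',ray(C,*(co+np.array([297,402])/5),.097))
print('tri tip',tri([(S,*(so+np.array([294,412])/5)),(C,*(co+np.array([297,402])/5))]))
# rod axis higher: side row 262 ; scene row 240
print('tri top',tri([(S,*(so+np.array([308,262])/5)),(C,*(co+np.array([308,244])/5))]))
for z in(.097,.125,.13,.135):
    # interpolation along image lines: find pixel on the rod line for given z (x from side, using known y)
    pass
# direction by planes: rod image line in each camera -> plane normals -> cross product
def nrm(d,a,b):
    f=lambda p:d['pose'][:3,:3]@np.array([(p[0]-d['cx'])/d['fx'],(p[1]-d['cy'])/d['fy'],1.])
    n=np.cross(f(a),f(b));return n/np.linalg.norm(n)
n1=nrm(S,so+np.array([308,262])/5,so+np.array([294,410])/5);n2=nrm(C,co+np.array([308,240])/5,co+np.array([297,400])/5)
u=np.cross(n1,n2);u/=np.linalg.norm(u);u*=np.sign(u[2]);print('axis',u.round(3))
# sanity: TCP point projected, spindle collar tri etc.
E
```

```text
tip side [ 0.67651407 -0.1805408   0.097     ] scene [ 0.67921167 -0.18138768  0.097     ]
tri tip [ 0.67640303 -0.18333956  0.0979418 ]
tri top [ 0.67762045 -0.18447797  0.1586826 ]
axis [ 0.01  -0.017  1.   ]
```

Run:
```python
from h import *
x,y=.6188,-.0697
servo_line([x,y,.165],vel=.12);servo_line([x,y,.148],vel=.05);pause(.3);rep()
for n in('side','scene'):
    d=snapshot(n);np.save(f'pm_{n}.npy',d,allow_pickle=True)
    P=np.linalg.inv(d['pose']);q=P@np.r_[x,y,.08,1];u=int(d['fx']*q[0]/q[2]+d['cx']);v=int(d['fy']*q[1]/q[2]+d['cy']);print(n,u,v)
    im=d['image'][v-40:v+40,u-40:u+40];cv2.imwrite(f'pics/pm_{n}.png',cv2.resize(im[:,:,::-1],None,fx=7,fy=7,interpolation=cv2.INTER_CUBIC))
d=snapshot('wrist');save(d,'pm_wrist')
```

```text
t 53.08 p [ 0.6191 -0.0697  0.1484] F [ 0.1  0.2 -1. ] gap 0.0247
side 362 225
scene 318 221
```

View pics/pm_side.png

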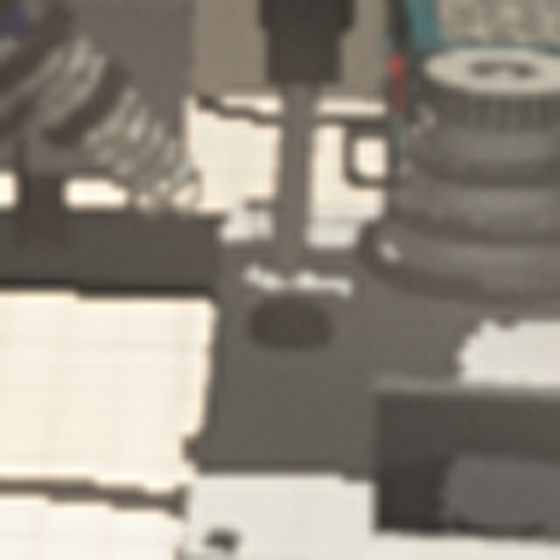

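View pics/pm_scene.png

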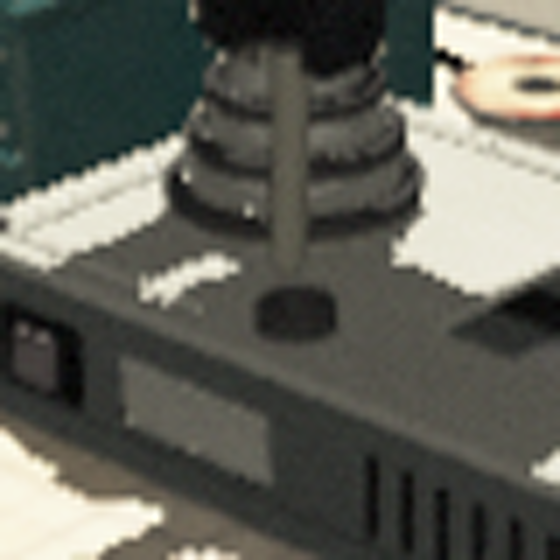

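View pics/pm_wrist.png

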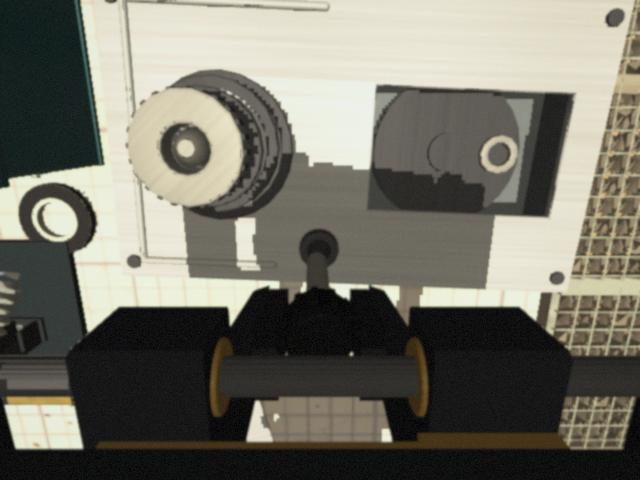

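Run:
```python
from h import *
S=np.load('pm_side.npy',allow_pickle=True).item();C=np.load('pm_scene.npy',allow_pickle=True).item()
so,co=np.array([322,185]),np.array([278,181])
f=lambda a,b:tri([(S,*(so+np.array(a)/7)),(C,*(co+np.array(b)/7))])
print('tip',f((289,265),(289,272)),'bush',f((290,311),(296,302)))
d=snapshot('wrist');im=d['image'][210:310,270:370];cv2.imwrite('pics/pmz.png',cv2.resize(im[:,:,::-1],None,fx=6,fy=6,interpolation=cv2.INTER_CUBIC))
# project bush centre/pin tip in wrist
```

```text
tip [ 0.61984324 -0.06952053  0.08413975] bush [ 0.6213439  -0.07074761  0.0722822 ]
```

View pics/pmz.png

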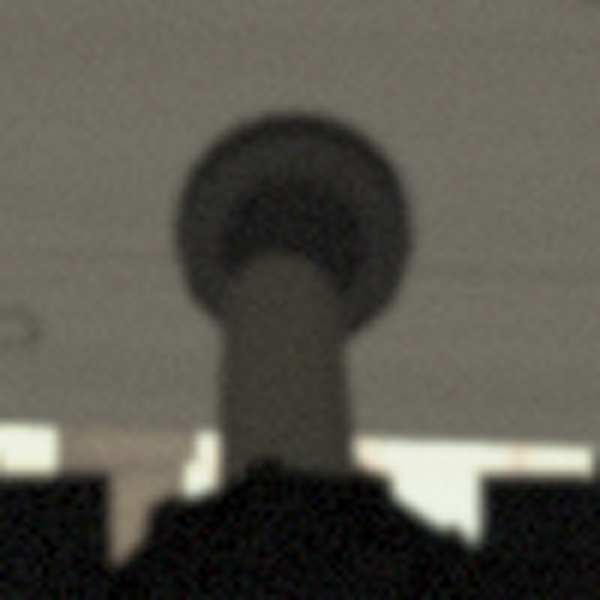

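Run:
```python
from h import *
x,y=.6195,-.0706
servo_line([x,y,.148],vel=.03);pause(.2)
r=servo_line([x,y,.125],vel=.03,until_force=6);rep(r)
if not r:
    r=servo_line([x,y,.1],vel=.03,until_force=8);rep(r)
```

```text
False t 54.64 p [ 0.6196 -0.0706  0.1252] F [ 0.6  0.2 -1. ] gap 0.025
False t 55.62 p [ 0.6197 -0.0706  0.1002] F [ 0.2  0.1 -1.3] gap 0.0246
```

Run:
```python
from h import *
x,y=.6195,-.0706
r=servo_line([x,y,.0815],vel=.03,until_force=6);rep(r)
grip(.05);pause(.3);up(.2);
move_pose([.52,-.05,.30],R(-90));pause(.2);rep()
d=snapshot('wrist');save(d,'q1');np.save('q1.npy',d,allow_pickle=True)
c=cloud(d);z=c[...,2]
m=(np.hypot(c[...,0]-.62,c[...,1]+.07)<.03)&(z>.085)&(z<.16);q=c[m];print('knob',circ(q[:,:2]),np.percentile(q[:,2],[50,99]))
s=snapshot('side');im=s['image'][150:270,310:430];cv2.imwrite('pics/q1s.png',cv2.resize(im[:,:,::-1],None,fx=5,fy=5,interpolation=cv2.INTER_CUBIC))
```

```text
True t 56.18 p [ 0.6195 -0.0706  0.0829] F [-0.1  0.4  4.1] gap 0.0248
 t 58.6 p [ 0.5199 -0.0501  0.2975] F [-0.2  0.2  0.1] gap 0.0497
knob (array([ 0.62232098, -0.07357585]), np.float64(0.013681727985043765)) [0.10933682 0.11158736]
```

View pics/q1.png

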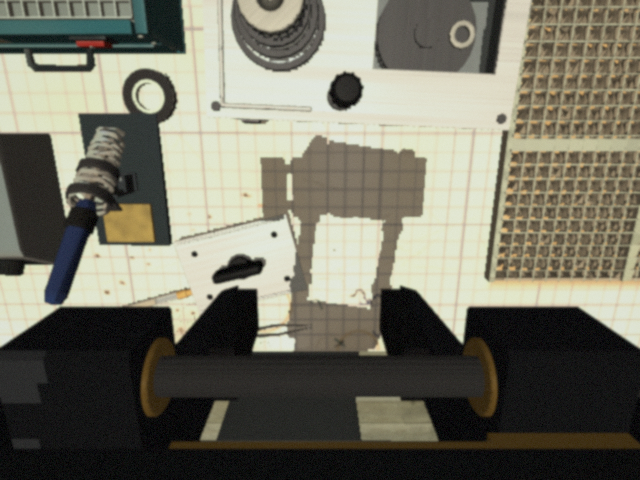

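View pics/q1s.png

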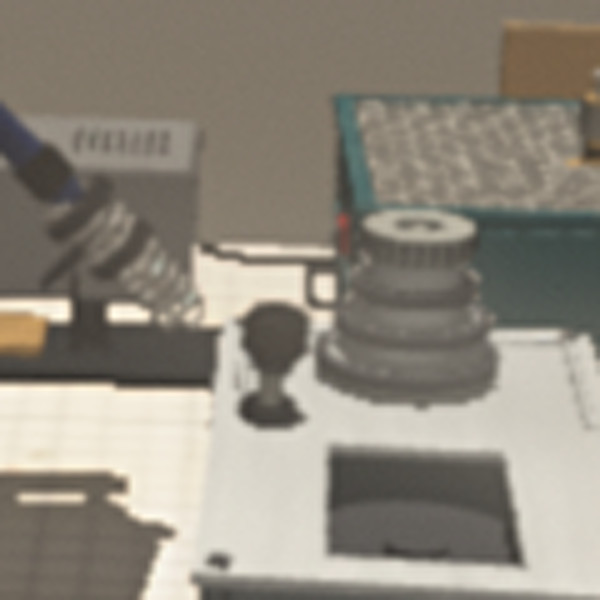

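The pin is parked, with its knob top at .1116 as expected. The hatch is at (240,265), and I'll fit it next.

```bash
cat >> h.py <<'E'
def hatchfit(d,xy=(.439,.039)):
    c=cloud(d);z=c[...,2];r=np.hypot(c[...,0]-xy[0],c[...,1]-xy[1])
    m=(r<.11)&(z>.013)&(z<.021);m=cv2.morphologyEx(m.astype(np.uint8),cv2.MORPH_OPEN,np.ones((5,5)))>0
    k=(r<.05)&(z>.042)&(z<.055)
    return cv2.minAreaRect(c[m][:,:2].astype(np.float32)),cv2.minAreaRect(c[k][:,:2].astype(np.float32)),np.median(z[m]),np.median(z[k])
E
python3 - <<'E'
from h import *
print(hatchfit(np.load('q1.npy',allow_pickle=True).item()))
move_pose([.43,.04,.22],R(-90));pause(.2);d=snapshot('wrist');save(d,'q2');np.save('q2.npy',d,allow_pickle=True)
print(hatchfit(d));rep()
E
```

```text
(((0.4424893260002136, 0.05362056940793991), (0.10362032800912857, 0.16586031019687653), 10.824834823608398), ((0.4398777186870575, 0.03840912878513336), (0.012534297071397305, 0.054675400257110596), 13.77423095703125), np.float64(0.016991533256218216), np.float64(0.04632831140670368))
(((0.4445718228816986, 0.054056763648986816), (0.11162672936916351, 0.16138005256652832), 13.965023040771484), ((0.43941885232925415, 0.0388726182281971), (0.012216616421937943, 0.055576976388692856), 13.56939697265625), np.float64(0.01700405759028012), np.float64(0.04637685553194279))
 t 59.6 p [0.4317 0.0393 0.2213] F [-0.4 -0.2 -0.5] gap 0.0501
```

View pics/q2.png

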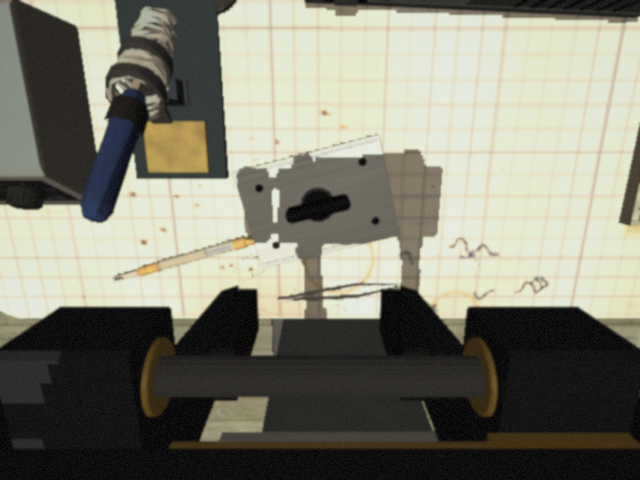

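Run:
```python
from h import *
q=np.concatenate([cloud(np.load(f'{k}.npy',allow_pickle=True).item()).reshape(-1,3) for k in('q1','q2','wA','wB')]+[cloud(snapshot('scene')).reshape(-1,3),cloud(snapshot('side')).reshape(-1,3)])
m=(q[:,0]>.33)&(q[:,0]<.6)&(q[:,1]>.07)&(q[:,1]<.25)&(q[:,2]<.22)
q=q[m]
for z in(.05,.08,.1,.12,.14,.16):
    k=q[(q[:,2]>z)&(q[:,2]<z+.02)]
    if len(k):print(z,len(k),np.percentile(k,[1,99],axis=0).round(3).tolist())
```

```text
0.05 10454 [[0.46, 0.145, 0.05], [0.587, 0.246, 0.07]]
0.08 9210 [[0.477, 0.144, 0.08], [0.583, 0.25, 0.099]]
0.1 3484 [[0.488, 0.152, 0.1], [0.525, 0.171, 0.12]]
0.12 3064 [[0.467, 0.154, 0.12], [0.502, 0.169, 0.14]]
0.14 2943 [[0.454, 0.154, 0.14], [0.482, 0.169, 0.157]]
```

Run:
```python
from h import *
x,y,th=.4397-BX,.0388-BY,14.0
move_pose([x,y,.12],R(th));grip(.04)
r=servo_line([x,y,.0295],vel=.06,until_force=6);rep(r)
grip(0);rep('g');up(.06,.08);rep();up(.2,.15);pause(.2);rep()
save(snapshot('wrist'),'h1');save(snapshot('scene'),'h1s')
```

```text
False t 63.31 p [0.439  0.0403 0.0299] F [ 0.9 -0.3 -0.3] gap 0.0404
g t 63.84 p [0.4387 0.0403 0.0296] F [-0.3 -0.1  0.9] gap 0.012
 t 64.38 p [0.4387 0.0403 0.0601] F [-1.   0.9 -2.9] gap 0.0117
 t 65.66 p [0.438  0.0402 0.1989] F [-0.7 -0.6 -1.6] gap 0.0119
```

View pics/h1.png

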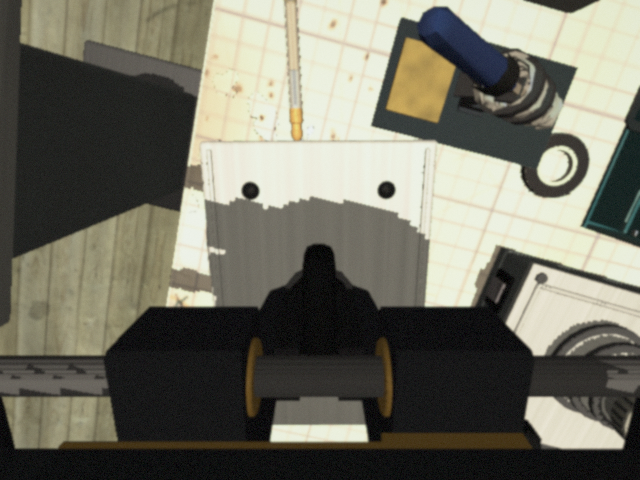

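View pics/h1s.png

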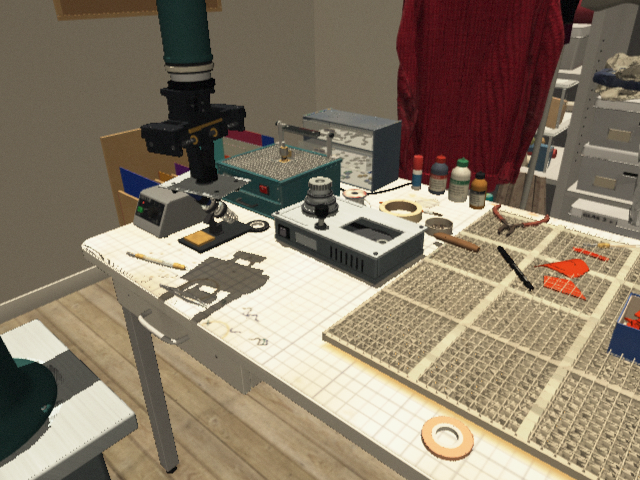

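```bash
cat >> h.py <<'E'
def panel(d):
    """held panel: edges in tool coords (y jaw, -z) from the visible cloud"""
    s=state();Rm=np.array(s['ee_rot']);p=np.array(s['position'])
    c=(cloud(d)-p)@Rm   # tool coords: x down, y, z
    m=(c[...,0]>.005)&(c[...,0]<.018)&(abs(c[...,1])<.08)&(abs(c[...,2])<.1)
    m=cv2.morphologyEx(m.astype(np.uint8),cv2.MORPH_OPEN,np.ones((5,5)))>0
    q=c[m];q=q[q[:,2]<-.035]
    far=[];
    for a in np.arange(-.035,.036,.01):
        k=q[abs(q[:,1]-a)<.004];far.append(np.percentile(k[:,2],.5))
    lr=[(np.percentile(q[abs(q[:,2]-b)<.004][:,1],[.5,99.5])) for b in(-.06,-.05,-.042)]
    a=np.polyfit(np.arange(-.035,.036,.01),far,1)
    print('panel depth',np.median(q[:,0]).round(4),'far',np.mean(far).round(4),'slope deg',np.degrees(a[0]).round(2),'lr',np.round(lr,4).tolist())
E
python3 - <<'E'
from h import *
panel(snapshot('wrist'))
move_pose([.6756,-.1552,.2],R(-2.4));pause(.2);rep()
d=snapshot('wrist');panel(d);save(d,'h2')
for n in('side','scene'):save(snapshot(n),'h2'+n)
E
```

```text
panel depth 0.0128 far -0.0653 slope deg -0.35 lr [[-0.0468, 0.0452], [-0.0469, 0.0454], [-0.0468, 0.0454]]
 t 67.18 p [ 0.6752 -0.154   0.2008] F [ 0.1 -0.4 -2.5] gap 0.0116
panel depth 0.0127 far -0.0654 slope deg -0.36 lr [[-0.0464, 0.0459], [-0.0465, 0.0459], [-0.0464, 0.0459]]
```

View pics/h2.png

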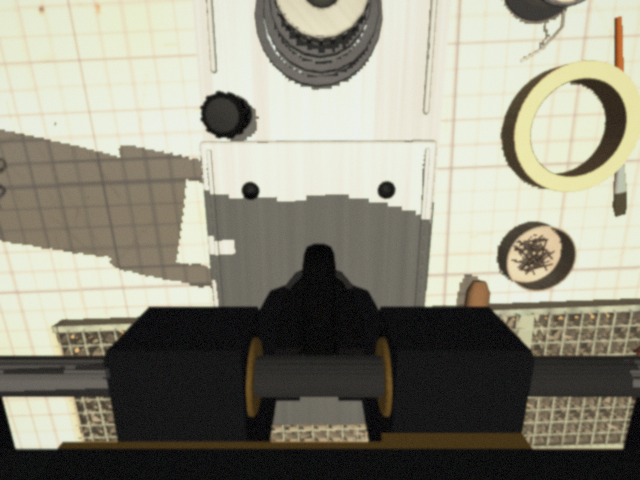

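View pics/h2side.png

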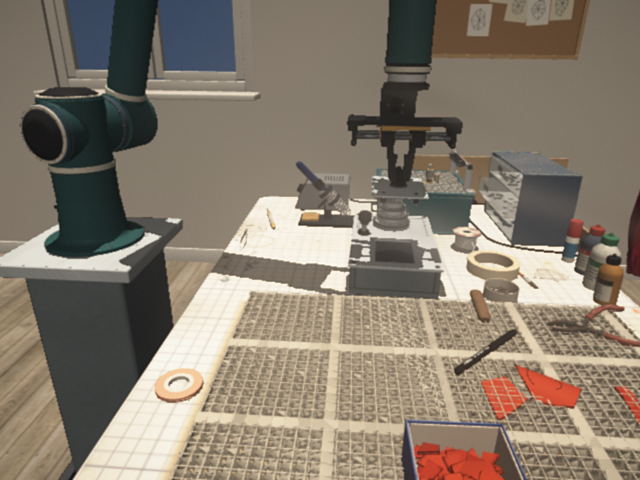

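```bash
cat >> h.py <<'E'
def rel(d,save_=None):
    s=state();Rm=R(-2.4);p=np.array(s['position'])
    panel(d)
    c=(cloud(d)-p)@Rm;w=cloud(d)
    # shoulder/wheel discs: use collar top ring, wheel68 edge unreliable
    m=(w[...,2]>.127)&(w[...,2]<.136)&(abs(c[...,1])<.05)&(c[...,2]<-.1)&(c[...,2]>-.19)
    cc,r=circ(c[m][:,1:]);print('collar tool yz',cc.round(4),2*r)
    m=(w[...,2]>.106)&(w[...,2]<.114)&(np.hypot(w[...,0]-.622,w[...,1]+.0736)<.025)
    cc,r=circ(c[m][:,1:]);print('pin knob',cc.round(4),2*r)
E
python3 - <<'E'
from h import *
r=servo_line([.6756,-.1552,.104],vel=.1,until_force=8);pause(.3);rep(r)
d=snapshot('wrist');np.save('h3.npy',d,allow_pickle=True);rel(d);save(d,'h3')
for n in('side','scene'):
    e=snapshot(n);np.save('h3'+n+'.npy',e,allow_pickle=True);im=e['image'][150:310,250:460] if n=='scene' else e['image'][150:310,310:470]
    cv2.imwrite(f'pics/h3{n}.png',cv2.resize(im[:,:,::-1],None,fx=3.7,fy=3.7,interpolation=cv2.INTER_CUBIC))
E
```

```text
False t 68.74 p [ 0.6759 -0.1553  0.1047] F [-1.1  0.3 -3.3] gap 0.0114
panel depth 0.0125 far -0.0652 slope deg -0.35 lr [[-0.0463, 0.046], [-0.0462, 0.0461], [-0.0462, 0.0461]]Traceback (most recent call last):
  File "<stdin>", line 3, in <module>
  File "h.py", line 78, in rel
    cc,r=circ(c[m][:,1:]);print('collar tool yz',cc.round(4),2*r)
         ~~~~^^^^^^^^^^^^
  File "h.py", line 16, in circ
    h=cv2.convexHull(xy.astype(np.float32))[:,0]
      ~~~~~~~~~~~~~~~~~~~~~~~~~~~~~~~~~~~~~^^^^^
TypeError: 'NoneType' object is not subscriptable
```

Run:
```python
from h import *
d=snapshot('wrist');np.save('h3.npy',d,allow_pickle=True);save(d,'h3')
for n in('side','scene'):
    e=snapshot(n);np.save('h3'+n+'.npy',e,allow_pickle=True);im=e['image'][150:310,250:460] if n=='scene' else e['image'][150:310,310:470]
    cv2.imwrite(f'pics/h3{n}.png',cv2.resize(im[:,:,::-1],None,fx=3.7,fy=3.7,interpolation=cv2.INTER_CUBIC))
```

View pics/h3.png

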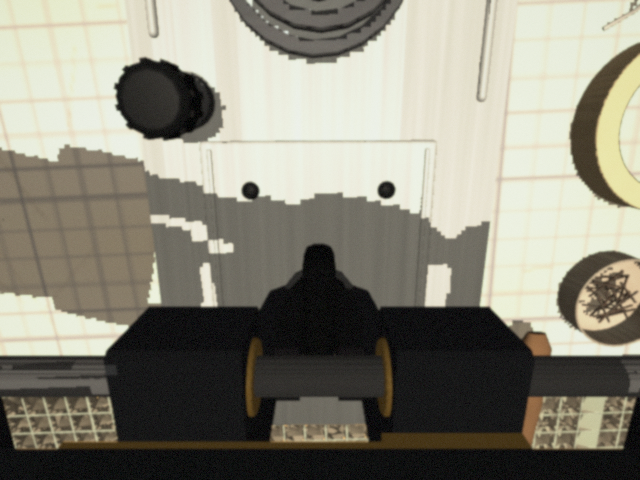

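View pics/h3side.png

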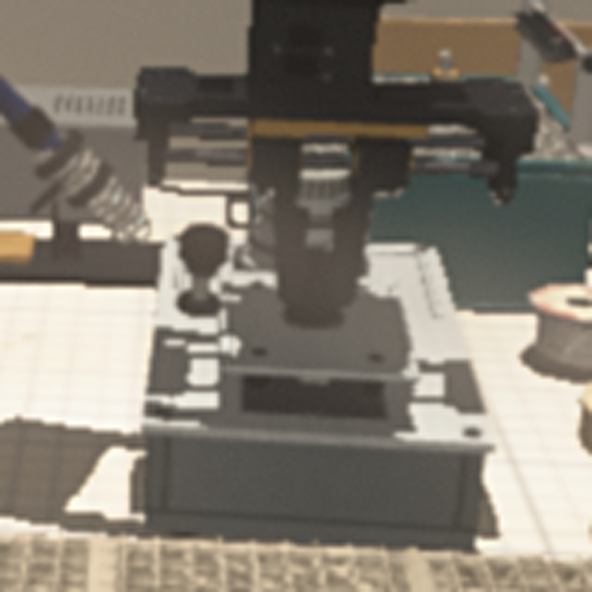

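View pics/h3scene.png

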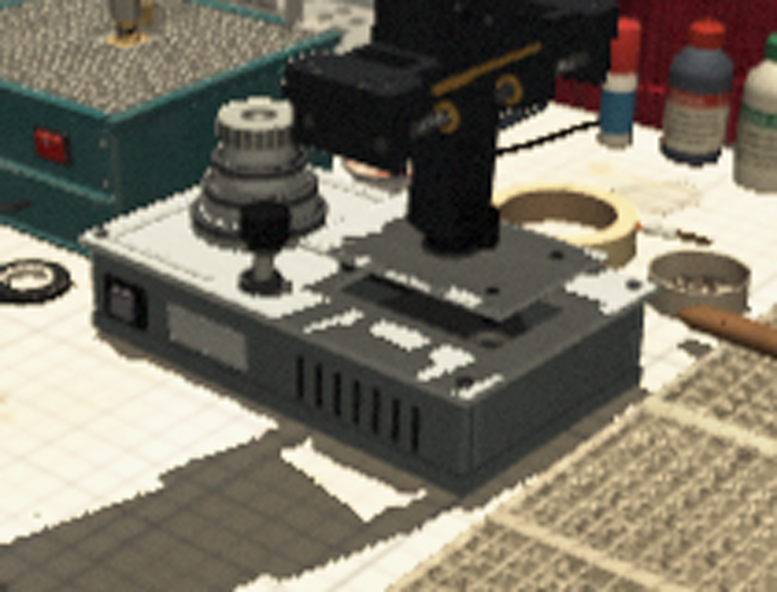

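Run:
```python
from h import *
d=np.load('h3.npy',allow_pickle=True).item();Rm=R(-2.4);o=np.array([.6756,-.1552,0])
f=lambda u,v,z:((ray(d,u,v,z)-o)@Rm)[1:]
g=cv2.cvtColor(d['image'],cv2.COLOR_RGB2GRAY).astype(int)
print('col318 rows50-75',g[50:76,318].tolist());print('col318 rows134-150',g[134:151,318].tolist())
print('row150 left',g[150,196:216].tolist());print('row150 right',g[150,424:444].tolist())
print('row150 deckL',g[100,125:160].tolist(),g[100,495:520].tolist())
print('rim80',f(318,61,.071),f(318,61,.077),'edge top',f(318,141,.0945))
```

```text
col318 rows50-75 [109, 109, 104, 87, 69, 53, 50, 68, 93, 106, 109, 119, 154, 210, 230, 233, 233, 235, 234, 234, 233, 234, 234, 234, 234, 235]
col318 rows134-150 [237, 237, 237, 237, 236, 230, 213, 203, 215, 227, 233, 234, 236, 235, 235, 235, 236]
row150 left [234, 234, 229, 218, 217, 222, 231, 234, 234, 231, 222, 217, 218, 214, 199, 212, 227, 233, 232, 233]
row150 right [219, 200, 208, 225, 226, 224, 228, 235, 233, 234, 226, 214, 207, 218, 226, 225, 226, 227, 226, 228]
row150 deckL [38, 42, 38, 35, 36, 39, 43, 42, 38, 42, 45, 41, 38, 42, 45, 42, 47, 47, 44, 45, 48, 41, 46, 44, 46, 48, 48, 47, 48, 49, 45, 45, 50, 46, 51] [227, 228, 227, 226, 226, 225, 226, 227, 225, 224, 214, 203, 208, 217, 229, 234, 236, 236, 236, 236, 236, 235, 236, 237, 235]
rim80 [ 0.00012939 -0.09704363] [ 0.00013481 -0.09608078] edge top [ 0.00012303 -0.06504216]
```

Run:
```python
from h import *
x,y=.6756,-.1559
servo_line([x,y,.100],vel=.03);rep()
r=servo_line([x,y,.086],vel=.02,until_force=5);rep(r)
if not r:
    r=servo_line([x,y,.078],vel=.02,until_force=5);rep(r)
```

```text
t 69.22 p [ 0.6752 -0.1558  0.0994] F [ 0.3  0.  -2.3] gap 0.0115
False t 70.08 p [ 0.6757 -0.1559  0.0861] F [ 0.   0.9 -2.2] gap 0.012
True t 70.45 p [ 0.676  -0.156   0.0798] F [-1.1 -0.1  4.8] gap 0.0118
```

Run:
```python
from h import *
for n in('side','scene'):
    e=snapshot(n);im=e['image'][150:310,250:460] if n=='scene' else e['image'][150:310,310:470]
    cv2.imwrite(f'pics/h4{n}.png',cv2.resize(im[:,:,::-1],None,fx=3.7,fy=3.7,interpolation=cv2.INTER_CUBIC))
```

```text
(no output)
```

View pics/h4side.png

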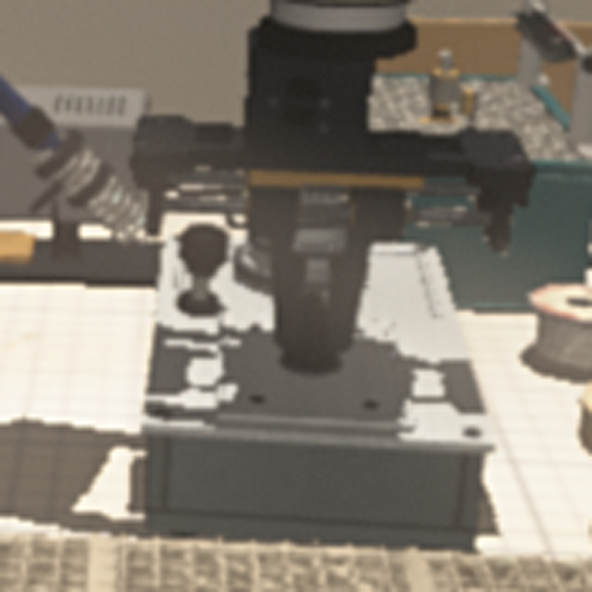

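View pics/h4scene.png

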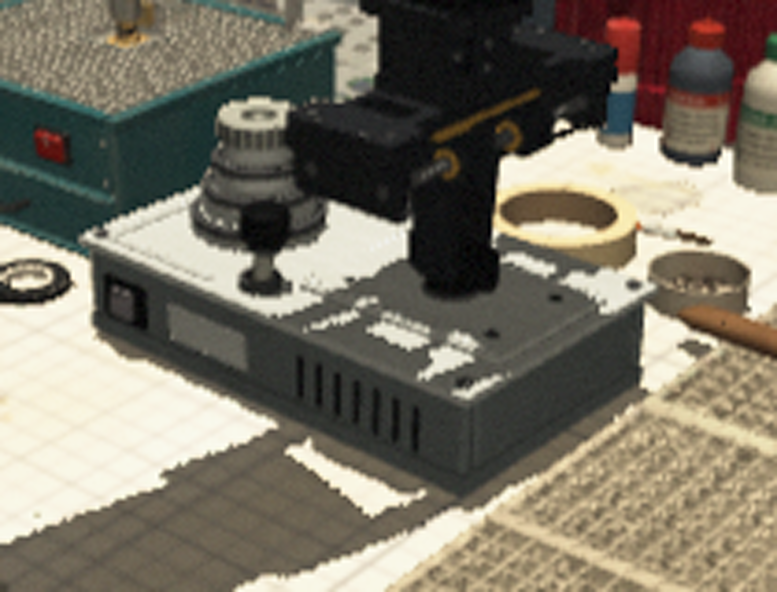

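Run:
```python
from h import *
p=[.6757,-.1559,.0798]
for th in list(np.arange(-12.4,-92,-10))+[-92.4,-93.5]:
    servo_line(p,frame=R(th),vel=.05)
    s=state();print(round(th,1),round(s['t'],1),np.round(s['force'],1),np.round(s['torque'],2),np.round(s['position'],4))
    if np.abs(s['force']).max()>15 or abs(s['torque'][2])>1.2: print('STOP');break
```

```text
-12.4 70.9 [ 0.2  0.1 -0. ] [-0.01 -0.22 -0.03] [ 0.676  -0.1559  0.0798]
-22.4 71.2 [ 0.6  0.  -0.3] [ 0.02 -0.23 -0.01] [ 0.6759 -0.1559  0.0798]
-32.4 71.5 [ 1.7 -0.2 -0.4] [-0.04 -0.19 -0.06] [ 0.6758 -0.1559  0.0798]
-42.4 71.8 [1.1 0.3 0.3] [ 0.04 -0.23 -0.04] [ 0.6758 -0.1559  0.0798]
-52.4 72.2 [1.6 0.1 0.1] [ 0.03 -0.19 -0.08] [ 0.6758 -0.1559  0.0799]
-62.4 72.5 [ 2.  -0.3 -0.1] [ 0.02 -0.23 -0.04] [ 0.6757 -0.1559  0.0798]
-72.4 72.8 [ 2.1 -0.4  0.6] [-0.09 -0.24 -0.05] [ 0.6757 -0.1559  0.0798]
-82.4 73.2 [ 0.6 -0.5 -1.1] [-0.01 -0.26 -0.01] [ 0.6757 -0.1559  0.0798]
-92.4 73.5 [ 1.7 -0.   0.2] [ 0.01 -0.23 -0.06] [ 0.6757 -0.156   0.0798]
-93.5 73.7 [ 2.  -1.2  1. ] [ 0.01 -0.29 -0.01] [ 0.6757 -0.156   0.0799]
```

Run:
```python
from h import *
p=[.6757,-.1559,.0798]
for th in np.arange(-94.5,-100,-1):
    servo_line(p,frame=R(th),vel=.03)
    tz=[]
    for i in range(6): pause(.03);tz.append(state()['torque'][2])
    s=state();print(round(th,1),round(s['t'],1),np.round(s['force'],1),round(np.mean(tz),3))
    if abs(np.mean(tz))>.25: print('STOP');break
```

```text
-94.5 74.2 [ 2.5 -1.8  0.6] 0.183
-95.5 74.6 [ 4.4 -2.2 -1.3] 0.339
STOP
```

The knob has reached its stop, so I'll release it and check.

Run:
```python
from h import *
grip(.04);up(.2);move_pose([.58,-.12,.30],R(-90));pause(.3);rep()
d=snapshot('wrist');save(d,'f1');np.save('f1.npy',d,allow_pickle=True)
save(snapshot('scene'),'f1scene');save(snapshot('side'),'f1side')
c=cloud(d);z=c[...,2];r=np.hypot(c[...,0]-.677,c[...,1]+.157)
k=(r<.05)&(z>.09)&(z<.11);print('wing',cv2.minAreaRect(c[k][:,:2].astype(np.float32)),np.median(z[k]))
m=(r<.09)&(z>.0655)&(z<.0715)
m=cv2.morphologyEx(m.astype(np.uint8),cv2.MORPH_OPEN,np.ones((5,5)))
n,l,st,_=cv2.connectedComponentsWithStats(m);i=1+np.argmax(st[1:,4]);q=c[l==i]
print('panel',cv2.minAreaRect(q[:,:2].astype(np.float32)))
A=np.c_[q[:,:2],np.ones(len(q))];print('plane',np.linalg.lstsq(A,q[:,2],rcond=None)[0],np.median(q[:,2]))
dk=(abs(z-.063)<.0035)&(c[...,1]>-.09)&(c[...,1]<-.05)&(c[...,0]>.66)&(c[...,0]<.74);print('deck z',np.median(z[dk]))
r=np.hypot(c[...,0]-.6827,c[...,1]+.0169);m=(r<.03)&(z>.125)&(z<.14);print('collar',circ(c[m][:,:2]),np.median(z[m]))
m=(np.hypot(c[...,0]-.62,c[...,1]+.07)<.03)&(z>.085)&(z<.16);q=c[m];print('knob',circ(q[:,:2]),np.percentile(q[:,2],99))
```

```text
t 76.88 p [ 0.58   -0.1202  0.2979] F [-0.5 -0.9 -0.1] gap 0.04
wing ((0.6763817667961121, -0.15743710100650787), (0.012099511921405792, 0.05591931939125061), 85.5186767578125) 0.09645100954699118
panel ((0.6763902902603149, -0.15744850039482117), (0.13393466174602509, 0.09393421560525894), 85.57696533203125)
plane [-0.00012701  0.00015774  0.06732533] 0.06718376224382619
deck z 0.06306301536907133
collar (array([ 0.68253914, -0.01700177]), np.float64(0.024465626837455748)) 0.13080057739025325
knob (array([ 0.62272169, -0.0737814 ]), np.float64(0.013507915500594637)) 0.11126924031422364
```

View pics/f1.png

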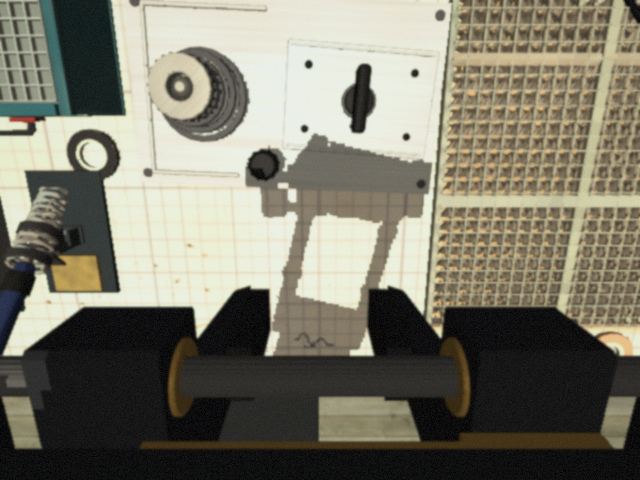

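View pics/f1scene.png

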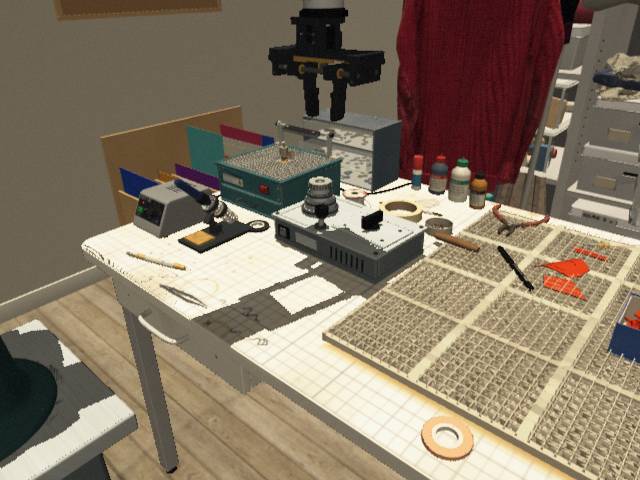

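The hatch is flat and locked. Its wing is exactly across the panel, at 85.5° against 85.6°, but the panel has been twisted 2° from square (85.6° against the machine's 87.6°). The tongue leaves 2 mm of slack, so I'll lift about 1 mm by the wing, turn back 2° and set it down.

Run:
```python
from h import *
p=[.6757,-.1557]
move_pose([*p,.15],R(-94.4));grip(.03)
print(servo_line([*p,.0805],vel=.05,until_force=6));grip(0);pause(.2);rep('g')
print(servo_line([*p,.0817],vel=.01,until_force=8));rep('lift')
for th in(-93.8,-93.2,-92.6,-92.2):
    servo_line([*p,.0817],frame=R(th),vel=.02);pause(.1);s=state();print(th,np.round(s['force'],1),np.round(s['torque'],2))
print(servo_line([*p,.0795],vel=.01,until_force=5));rep('down')
grip(.03);up(.2);move_pose([.58,-.12,.30],R(-90));pause(.3)
d=snapshot('wrist');save(d,'f2')
c=cloud(d);z=c[...,2];r=np.hypot(c[...,0]-.677,c[...,1]+.157)
k=(r<.05)&(z>.09)&(z<.11);print('wing',cv2.minAreaRect(c[k][:,:2].astype(np.float32)),np.median(z[k]))
m=(r<.09)&(z>.0655)&(z<.0715)
m=cv2.morphologyEx(m.astype(np.uint8),cv2.MORPH_OPEN,np.ones((5,5)))
n,l,st,_=cv2.connectedComponentsWithStats(m);i=1+np.argmax(st[1:,4]);q=c[l==i]
print('panel',cv2.minAreaRect(q[:,:2].astype(np.float32)))
A=np.c_[q[:,:2],np.ones(len(q))];print('plane',np.linalg.lstsq(A,q[:,2],rcond=None)[0],np.median(q[:,2]))
dk=(z>.055)&(abs(z-.063)<.0035)&(c[...,0]>.55)&(c[...,0]<.8);dk=cv2.morphologyEx(dk.astype(np.uint8),cv2.MORPH_OPEN,np.ones((5,5)))
n,l,st,_=cv2.connectedComponentsWithStats(dk);i=1+np.argmax(st[1:,4]);print('deck',cv2.minAreaRect(c[l==i][:,:2].astype(np.float32)))
```

```text
False
g t 80.3 p [ 0.6758 -0.1558  0.0808] F [-1.1 -0.4  1.1] gap 0.0115
False
lift t 80.57 p [ 0.6757 -0.1556  0.0812] F [ 1.4  0.5 -1.6] gap 0.0116
-93.8 [ 0.8  0.2 -2. ] [ 0.08 -0.04 -0.01]
-93.2 [ 0.2  1.1 -2.3] [0.09 0.01 0.03]
-92.6 [ 0.7  0.7 -2.2] [ 0.12 -0.03 -0.03]
-92.2 [ 0.4 -1.1 -2.3] [ 0.02 -0.    0.02]
True
down t 82.2 p [ 0.676  -0.1558  0.0807] F [-0.1  0.6  5.3] gap 0.0118
wing ((0.6766575574874878, -0.157183438539505), (0.012156344018876553, 0.055132485926151276), 87.62799835205078) 0.09647287405575045
panel ((0.6765652298927307, -0.1571374535560608), (0.13393402099609375, 0.0934930220246315), 87.94721984863281)
plane [ 8.99793868e-05 -2.77044177e-04  6.71059682e-02] 0.0671764021936676
deck ((0.6797534823417664, -0.09140396118164062), (0.2832372188568115, 0.166560560464859), 87.58711242675781)
```

View pics/f2.png

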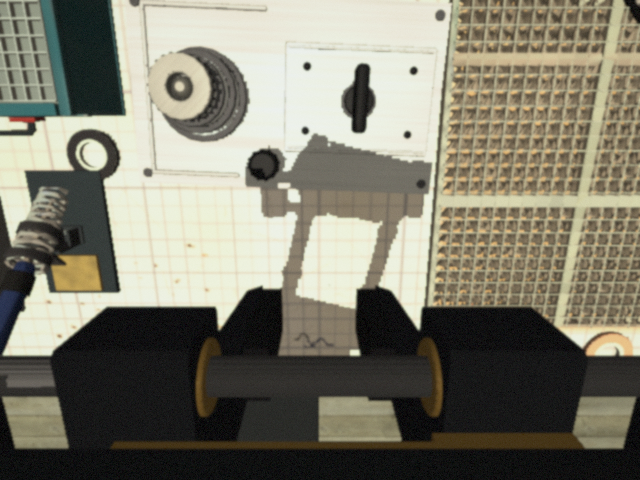

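Run:
```python
from h import *
print(state()['t']);print(sign_off())
```

```text
84.3917
the job is handed in; nothing more can be done
None
```

I refitted the grinder in the order asked and handed the job in at 84 s; no verdict was reported.

- **Wheels and collar:** Wheels 80, 68 and 56 and the clamp collar are on the spindle. The wrist-camera levels match a stack without gaps: disc tops at 77 and 93 mm and collar top at 133 mm, after correcting a 2 mm depth bias. Partway through, the collar was knocked about 25 mm aside, so I measured it again before picking it up.
- **Locking pin:** I pulled it only after the stack was complete and parked it in its bush. Its knob top read 111 mm, which is what a fully lowered pin should give.
- **Hatch:** The panel lies flat in the opening. I turned the knob clockwise until the torque rose at its stop.
- **Hatch correction:** Running the knob onto its stop twisted the panel 2° from square. I lifted it about 1 mm by the wing, turned it back and set it down.
- **Last check:** The panel reads 87.9° against the deck's 87.6°, and its centre is within 0.5 mm of the opening's. The wing lies 0.3° off exactly across the panel, which is within measuring noise. It read 0.1° before the correction, and I did not press it to the stop again. I could not see the tongue itself, so the lock is inferred from the wing angle and the torque at the stop.

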